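Load a batch of wound coils into the snap fixture for measuring

TASK

Get the stage ready and start the measuring run: put the steel setting ring that was left on the granite stage back flat in its open wooden case, and take every wound coil straight up off the transit rack's posts and push each one into a clip nest of its own on the aluminium fixture until it snaps past the rollers and sits fully home against the V stop, standing on the plate. When all of that is done, press the yellow treadle of the foot switch down to its stop, hold it there for about a second and let it come up again; leave the other things on the bench where they are.

Things in the scene. Friction and masses are not known exactly. Their poses are not given: they have to be found in the camera images.
- coil1_mid (a point): wound coil 1, about 320 g: copper winding on a white bobbin, 70 mm tall, body 48 mm in diameter (grip here), with a wider foot flange at the bottom, 62 mm in diameter, 10 mm thick; a 24 mm bore runs right through. The point is at its centre, 35 mm over its underside; z is its axis, up from the foot. It starts foot down on a post of the rack. Three or four coils are present (an absent one: None).
- coil2_mid (a point): wound coil 2, like coil 1 (None if absent); the point is at its centre, 35 mm over its underside, z along its axis
- coil3_mid (a point): wound coil 3, like coil 1 (None if absent); the point is at its centre, 35 mm over its underside, z along its axis
- coil4_mid (a point): wound coil 4, like coil 1 (None if absent); the point is at its centre, 35 mm over its underside, z along its axis
- nest1 (a point): Clip nest 1: the place of the centre of a fully seated coil, 35 mm over the fixture plate's top face. Its x axis is the direction in which a coil is pushed in (level, away from the robot), z is up. Stand a coil on the plate 65 mm before this point and push it along x, still standing on the plate: it spreads two sprung rollers (peak about 12 N), and they close behind its foot flange when it is home.
- nest2 (a point): Clip nest 2, like nest 1 and 92 mm from it. The two brass rollers of a nest (12 mm in diameter, 14 mm tall) stand 20 mm before its point and 28 mm to either side, on arms that reach 28 mm behind it and 47 mm aside.
- nest3 (a point): Clip nest 3, like nest 1 and 92 mm from nest 2. Behind the point is a steel V stop with a thin hold-down lip (underside 14 mm, top 19 mm over the plate), under which the foot flange slides. Lip and rollers stop a coil going in from above.
- nest4 (a point): Clip nest 4, like nest 1 and 92 mm from nest 3.
- fixture: aluminium fixture plate with four clip nests in a row along its y, fixed, 180 mm deep (x), 376 mm wide, 12 mm thick, its top smooth (low friction), on a black granite stage whose top is 30 mm over the bench. Origin: centre of its underside; the nests' points are at x = +25 mm, y = +138, +46, -46, -138 mm (nests 1 to 4). Beyond x = 0.75 m a camera stands on a rail, 0.16 m high.
- rack: blue transit rack, fixed, 180 x 180 x 15 mm, with four upright steel posts 16 mm in diameter, 80 mm tall (tops 95 mm over the bench) at x, y = +-45 mm. Origin: centre of its underside. A coil stands round a post, its centre 50 mm over the bench, and comes off straight upward.
- ring_mid (a point): steel setting ring (calibration master), loose, 450 g, 60 mm outside and 34 mm inside diameter, 30 mm tall, lying flat on the granite stage between the robot and the fixture. The point is at its centre, 15 mm over its underside; z is its axis.
- case_floor (a point): open wooden case of the setting ring, fixed, 150 x 150 mm outside, 24 mm high, walls 6 mm, blue lining inside (138 x 138 mm). The point is at the centre of its inner floor, 6 mm over the bench; x and y along its walls.
- treadle (a joint): yellow treadle of the foot switch that stands on the bench: 0 rad up, 0.20 rad down at its stop. It springs back when let go. At the press point it takes about 5 N to start and 11 N at the stop.
- pedal_press (a point): press point on the treadle's upper face (110 x 70 mm), 85 mm from its hinge, on the middle line, about 60 mm over the bench when up; it sinks 17 mm to the stop. x points to the hinge; the treadle rises towards its near end when up and is level when down. The hinge cheeks are 80 mm beyond this point, 44 mm high.
- mouse: black computer mouse, bystander, 105 x 60 x 33 mm, loose; origin under its centre
- sample_box: pale flat plastic sample box, bystander, 75 x 95 x 26 mm, loose; origin under its centre
- load_cell: round steel load cell, bystander, 72 mm in diameter, 46 mm high, loose; origin under its centre
- block_box: dark wooden gauge-block box, bystander, 160 x 90 x 35 mm, loose; origin under its centre

How it is judged:
By the outcome, as a careful person would: the job done as asked, in the order asked, and still so for the second after the job is handed in, with the robot touching nothing.
Of coil1, coil2, coil3, coil4 only 3 to 4 are there at a start; the rules pass over those that are not, and their reading is None.
At some moment in a run one of ring may be knocked a few centimetres aside while the robot is not near it.
Once in a run the grip may slacken for a moment while it holds something.
It also fails if it takes over 208 s, if anything falls off the work surface, if the arm or the gripper's body presses on something with over 40 N, if the wrist force passes 120 N, or if a joint passes its speed limit or range.

ROBOT

A 7-joint arm with a two-finger parallel gripper is mounted at the origin on the work surface. World frame = base frame: x ahead of the robot, y to its left, z up, the work surface at z = 0. Lengths are in m, angles in rad, forces in N, time in s.
With the tool pointing down it reaches from about 0.4 to 0.85 m from the base axis. Payload 4.5 kg.
Tool frame: the origin (TCP) lies on the centre line of the jaws, within the pads' length; the fingertips stand 11 mm ahead of it and the grasp point (between the pads) lies 8 mm behind it; z points along the fingers, x is the direction in which the jaws open and shut, and the axes are right-handed (so a half turn about z gives the same grasp; the last joint's range is limited). The gripper opens to 88 mm and grips with 3 to 60 N. Pads are 18 mm wide; open, the fingers measure 123 mm over their backs; the gripper's body (75 mm by 187 mm) begins 45 mm behind the grasp point.
Start: joints at [-1.095, 0.689, -0.195, 1.565, 0.157, 0.902, -0.215], TCP at [0.267, 0.565, 0.213] pointing down, gripper open.
Joint ranges: [-3.01, 3.01], [-0.46, 2.08], [-1.47, 1.51], [0.13, 2.56], [-1, 4.14], [0.04, 2.09], [-2.66, 2.66]. Speed limits (rad/s): [2.57, 2.57, 3.14, 3.14, 3.14, 3.14, 3.14].

INTERFACE

Orientations are given as a unit quaternion [x, y, z, w].
In Python, from plant import r, vision, order, nets gives the robot as it stands.
- The arm moves only by the tool send_rows, never from a script. Its argument "series" is a list of rows, each an object with "delta_pos": the shift along the tool's x, y, z in cm, a list of three; "turn": the turn about the tool's z in degrees; "jaw": the closure, from 0 (fully open) to 1 (shut). In form: [{"delta_pos": [x, y, z], "turn": turn, "jaw": jaw}, ...]. A call has 1 to 8 rows; each row is the pose to reach, as a shift and turn from the pose commanded when the call began, along the tool's axes at that moment; what a row does not reach only later rows make up. A row lasts 1/12 s, in which the tool goes at most 41.7 mm and 7.16 degrees, less where a joint would pass 70% of its speed; a pose out of reach is approached as far as the arm can. A call with a gripper value outside its range is refused whole. The fingers move at their own pace and stop on an object; "force" is the grip in N (left out, the last holds). Time passes only in rows, so rows that repeat a pose let the fingers close. It gives the time, the measured TCP pose, the force and the opening at its end, in the units of the state.
- r.get_state(): the state, without advancing time (a new reading comes with each control period).
- vision.snapshot(name): name is "side" or "top"; returns the picture (480x640x3 uint8, blue, green, red); there is no depth.
- vision.camera_params(name): a dict with "intrinsics" (3x3 intrinsics, pixels), "D" ([k1, k2, p1, p2, k3] as OpenCV has them; the pictures are not rectified), "extrinsics" (4x4, takes a point from world to camera coordinates). Camera axes: x right, y down, z forward; pixel columns grow to the right and rows downward; lengths in m; the calibration is good to about 2 mm. A picture is of the moment at which its call begins. camera_params takes no time and is no camera call.
- order.finish_job(): hands the job in, once; it reports no verdict.
Trained networks look in the newest picture that a camera, given by its name, has taken for a name from the list of things; names that differ only in an ending like _2 or _b are one class to them, and where a whole thing is asked for, a point or a joint stands for the part that bears it (a point fixed in the world has none). Each returns a list of dicts, best first, with "score" (0 to 1); they miss things now and then, are a little off and sometimes report something else, mostly with a low value. They report only what shows in the picture. A call takes as long as a camera call.
- nets.boxes_of(camera, label): "location" ([row, column] as shares, 0 to 1, of the picture: columns of its width, rows of its height, amid what is visible of it).
- nets.trace(camera, label): "region" (480x640 bool, what is visible of it) and "location" ([row, column] as shares, 0 to 1, of the picture: columns of its width, rows of its height, amid what is visible of it).
The state is a dict: "clock": time; "q": joint angles; "qd": joint speeds; "joint_torque": joint torques, N m; "tool_pos": TCP position; "eef_rot": TCP orientation; "contact_force": force on the tool from outside, world axes, zero at the start; "moment": the same for the moment, N m; "opening": opening from 0.0 (shut) to 1.0 (fully open).
Only numpy, scipy, OpenCV 4.12 (cv2) and the standard library are available. Lean on these libraries where they do the work, as an engineer would, in place of code of your own. Each camera call takes 0.05 s, during which the arm holds its last target.

## Working session

There is one attempt and no reset: what is moved stays moved. The work goes in short steps, Python scripts to look and compute and a tool call to move; the robot and the scene stay as the last step left them, time stands still between calls to the robot, and variables do not carry over. Pictures are saved under pics/ and viewed, and the job is handed in when it is done.

Besides the shell and the picture viewer there is one more tool, called after "Emit:" by a JSON object that holds its "api" and its "payload", one argument or row to a line. send_rows: Moves the arm, as the interface text tells. Its arguments: {"type":"object","properties":{"series":{"type":"array"},"force":{"type":"number"}},"required":["series"]}

```bash
ls; mkdir -p pics
python3 - <<'E'
from plant import r, vision, order, nets
import cv2, numpy as np
print(r.get_state())
for n in ["side","top"]:
    cv2.imwrite(f"pics/{n}0.png",vision.snapshot(n))
    p=vision.camera_params(n); print(n,np.array(p["intrinsics"]).round(1).tolist(),p["D"],np.array(p["extrinsics"]).round(4).tolist())
E
```

```text
pics
{'clock': 0.0, 'q': array([-1.09521355,  0.6899985 , -0.19451769,  1.56637619,  0.1573446 ,
        0.90252328, -0.21506676]), 'qd': array([-1.15150449e-05, -4.61132379e-04,  1.20738307e-04,  7.47627460e-04,
        6.69828017e-05, -1.20822324e-03, -2.14094333e-03]), 'joint_torque': array([ 3.15109301e-04, -5.27556109e+01, -1.26717377e+00, -1.53427023e+01,
       -5.26783406e-02,  6.31302901e-03,  1.58718744e-04]), 'tool_pos': array([0.26697675, 0.56432519, 0.21169258]), 'eef_rot': array([ 8.44811497e-01,  5.35063196e-01, -7.56047638e-04,  5.81870936e-04]), 'contact_force': array([ 0.31466708,  0.24670707, -0.0735706 ]), 'moment': array([0.04427341, 0.04104796, 0.03979774]), 'opening': 0.9999969508494809}
side [[476.5, 0.0, 321.6], [0.0, 476.5, 241.3], [0.0, 0.0, 1.0]] [-0.12454909  0.          0.          0.          0.        ] [[0.9915, -0.1291, -0.0148, -0.496], [-0.0974, -0.6626, -0.7426, 0.1559], [0.086, 0.7377, -0.6696, 1.117], [0.0, 0.0, 0.0, 1.0]]
top [[569.1, 0.0, 321.8], [0.0, 569.1, 241.1], [0.0, 0.0, 1.0]] [0.01793462 0.         0.         0.         0.        ] [[0.1049, -0.9945, 0.0026, 0.0375], [-0.9727, -0.1032, -0.2081, 0.4929], [0.2072, 0.0193, -0.9781, 1.5283], [0.0, 0.0, 0.0, 1.0]]
```

View pics/side0.png

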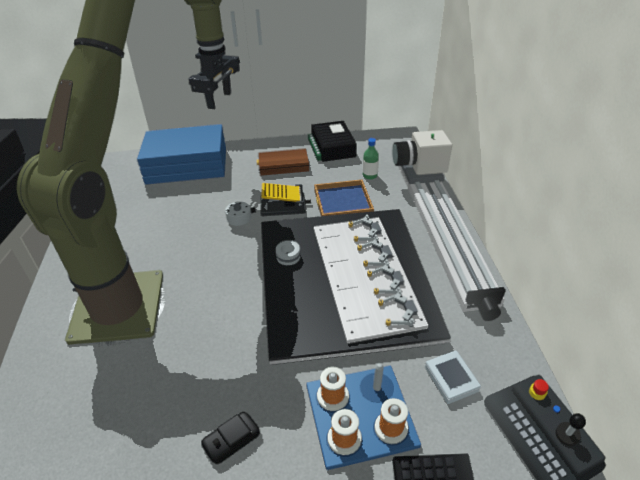

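View pics/top0.png

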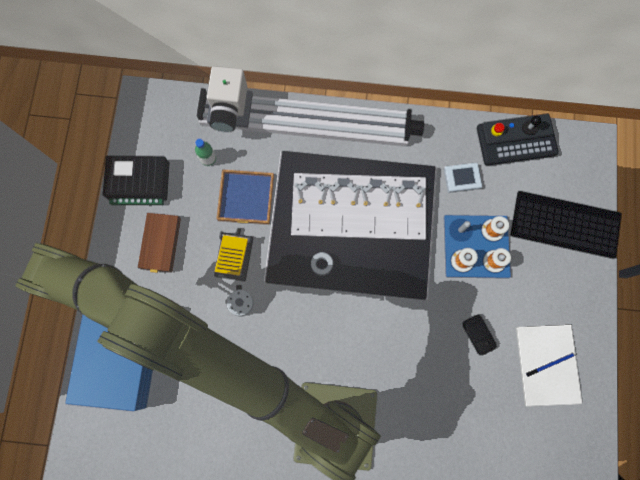

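```bash
cat > h.py <<'E'
import numpy as np, cv2
from plant import r, vision, order, nets
P={n:vision.camera_params(n) for n in("side","top")}
def cam(n):
    p=P[n]; return np.array(p["intrinsics"],float),np.array(p["D"],float),np.array(p["extrinsics"],float)
def proj(n,X):
    K,D,E=cam(n); X=np.atleast_2d(X).astype(float)
    return cv2.projectPoints(X.reshape(-1,1,3),cv2.Rodrigues(E[:3,:3])[0],E[:3,3],K,D)[0].reshape(-1,2)
def ray(n,uv):
    K,D,E=cam(n); u=cv2.undistortPoints(np.array(uv,float).reshape(-1,1,2),K,D).reshape(-1,2)
    d=np.c_[u,np.ones(len(u))]@E[:3,:3]; return -E[:3,:3].T@E[:3,3],d
def onz(n,uv,z):
    c,d=ray(n,uv); return c+d*((z-c[2])/d[:,2])[:,None]
def tri(uvs,uvt):
    A=np.zeros((3,3));b=np.zeros(3)
    for n,uv in(("side",uvs),("top",uvt)):
        c,d=ray(n,[uv]);d=d[0]/np.linalg.norm(d);M=np.eye(3)-np.outer(d,d);A+=M;b+=M@c
    return np.linalg.solve(A,b)
def up(n,img,box,k,name):
    x0,y0,x1,y1=box; cv2.imwrite(name,cv2.resize(img[y0:y1,x0:x1],None,fx=k,fy=k,interpolation=cv2.INTER_CUBIC))
E
python3 - <<'E'
from h import *
im={n:vision.snapshot(n) for n in("side","top")}
for n in im: cv2.imwrite(f"pics/{n}_raw.png",im[n])
np.savez("masks.npz")
out={}
for n in("side","top"):
    for l in["coil1_mid","fixture","rack","ring_mid","case_floor","treadle","mouse","load_cell","sample_box","block_box"]:
        t=nets.trace(n,l)
        for i,d in enumerate(t[:5]):
            m=np.array(d["region"]); ys,xs=np.nonzero(m)
            if len(xs): print(n,l,round(d["score"],2),[round(d["location"][1]*640,1),round(d["location"][0]*480,1)],m.sum(),(xs.min(),ys.min(),xs.max(),ys.max())); out[f"{n}_{l}_{i}"]=m
np.savez_compressed("masks.npz",**out)
up("side",im["side"],(300,205,450,350),5,"pics/s_fix.png")
up("top",im["top"],(260,145,440,300),4,"pics/t_fix.png")
up("side",im["side"],(295,350,430,470),5,"pics/s_rack.png")
up("top",im["top"],(435,190,525,290),6,"pics/t_rack.png")
up("side",im["side"],(215,160,395,270),4,"pics/s_ped.png")
up("top",im["top"],(190,160,350,320),4,"pics/t_ped.png")
E
```

```text
side coil1_mid 0.34 [368.8, 279.8] 8927 (np.int64(314), np.int64(216), np.int64(427), np.int64(342))
side fixture 0.86 [369.2, 280.6] 8863 (np.int64(314), np.int64(216), np.int64(427), np.int64(342))
side rack 0.86 [364.6, 413.2] 5506 (np.int64(306), np.int64(364), np.int64(420), np.int64(469))
side ring_mid 0.72 [391.7, 420.2] 1071 (np.int64(375), np.int64(399), np.int64(407), np.int64(442))
side ring_mid 0.57 [285.3, 251.6] 507 (np.int64(276), np.int64(241), np.int64(299), np.int64(264))
side case_floor 0.87 [340.5, 199.7] 1789 (np.int64(314), np.int64(179), np.int64(373), np.int64(215))
side treadle 0.72 [278.2, 191.1] 587 (np.int64(261), np.int64(183), np.int64(298), np.int64(201))
side mouse 0.97 [229.5, 433.8] 1705 (np.int64(201), np.int64(412), np.int64(259), np.int64(463))
side load_cell 0.66 [239.6, 217.3] 527 (np.int64(226), np.int64(202), np.int64(256), np.int64(225))
side sample_box 0.89 [451.0, 374.2] 1789 (np.int64(425), np.int64(351), np.int64(480), np.int64(403))
side block_box 0.68 [279.3, 159.1] 1127 (np.int64(257), np.int64(149), np.int64(308), np.int64(175))
top f
[... 464 characters left out ...]
int64(275))
top ring_mid 0.2 [233.8, 250.2] 930 (np.int64(216), np.int64(236), np.int64(246), np.int64(274))
top case_floor 0.86 [247.0, 200.8] 2728 (np.int64(216), np.int64(170), np.int64(272), np.int64(224))
top treadle 0.62 [231.8, 255.5] 925 (np.int64(216), np.int64(236), np.int64(246), np.int64(274))
top mouse 0.86 [482.2, 335.9] 877 (np.int64(462), np.int64(315), np.int64(497), np.int64(355))
top load_cell 0.96 [238.6, 300.5] 555 (np.int64(227), np.int64(286), np.int64(252), np.int64(315))
top sample_box 0.56 [463.4, 179.5] 895 (np.int64(444), np.int64(163), np.int64(481), np.int64(192))
top block_box 0.59 [157.8, 242.2] 1990 (np.int64(138), np.int64(213), np.int64(180), np.int64(272))
```

View pics/s_fix.png

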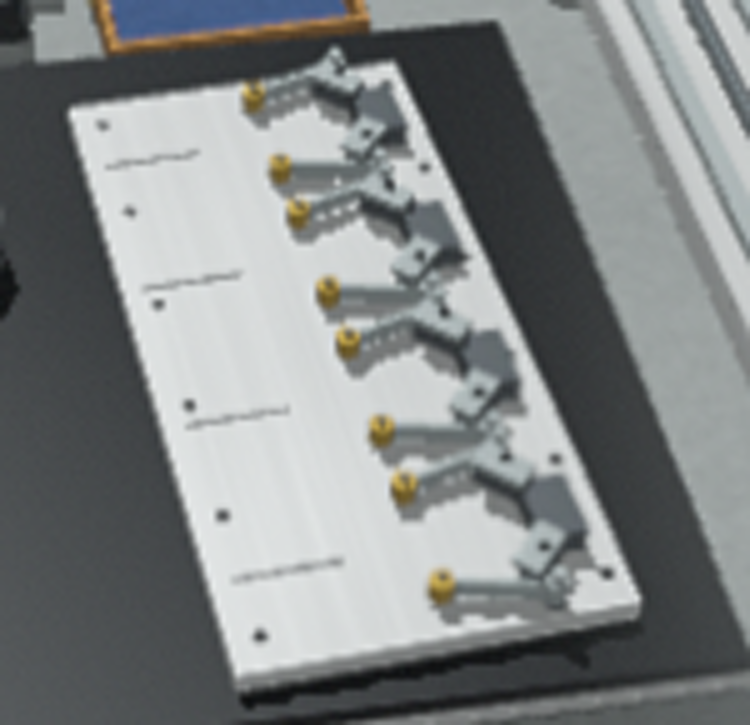

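View pics/t_fix.png

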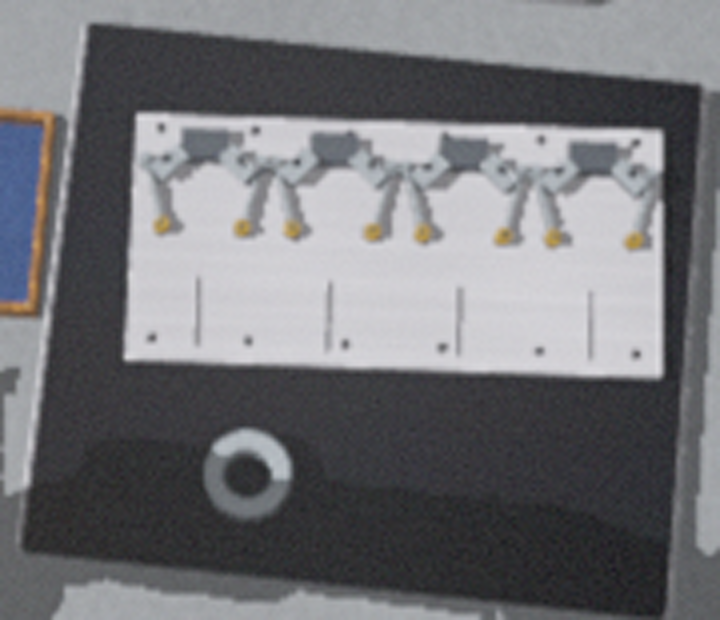

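View pics/s_rack.png

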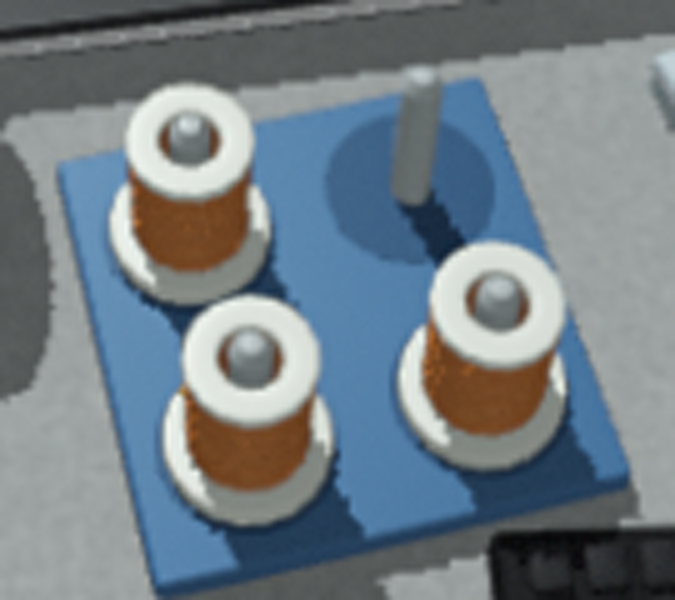

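View pics/t_rack.png

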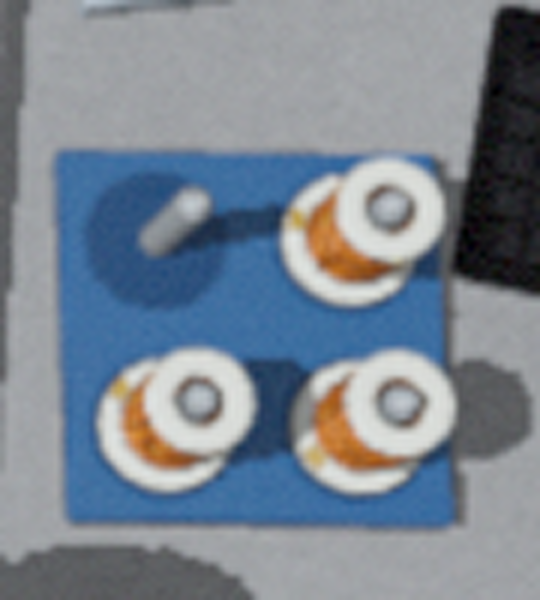

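View pics/s_ped.png

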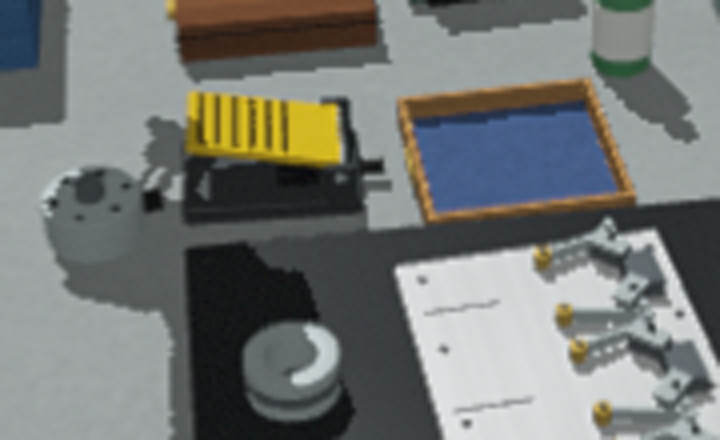

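View pics/t_ped.png

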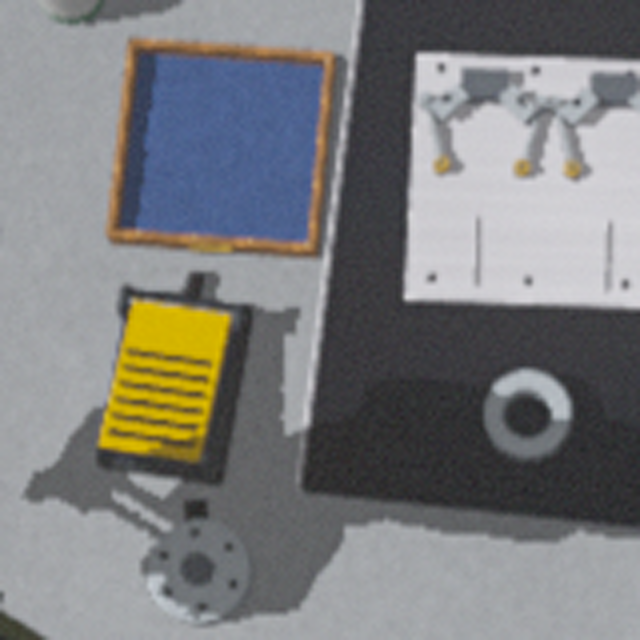

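```bash
cat > fit.py <<'E'
from h import *
from scipy.optimize import least_squares
def px(org,k,pts): return (np.array(pts,float)+.5)/k-.5+np.array(org)
def fit(obs,x0):
    # obs: list (cam, local pts Nx3 (z world), uv)
    def W(p,L): 
        c,s=np.cos(p[2]),np.sin(p[2]); return np.c_[p[0]+c*L[:,0]-s*L[:,1],p[1]+s*L[:,0]+c*L[:,1],L[:,2]]
    def res(p,o): return np.concatenate([(proj(n,W(p,np.array(L,float)))-uv).ravel() for n,L,uv in o])
    for name,o in [("both",obs)]+[(c,[q for q in obs if q[0]==c]) for c in("side","top")]:
        if not o: continue
        s=least_squares(lambda p:res(p,o),x0,loss="soft_l1",x_scale=[.01,.01,.05]); print(name,s.x.round(4),"deg",round(np.degrees(s.x[2]),2),"rms px",round(np.sqrt((s.fun**2).mean()),2), (res(s.x,o).reshape(-1,2).mean(0)).round(2))
        if name=="both": out=s.x
    return out
if __name__=="__main__":
    Z=.042
    C=[(-.09,.188,Z),(.09,.188,Z),(.09,-.188,Z),(-.09,-.188,Z)]
    R=[(.005,n+d,Z+.015) for n in(.138,.046,-.046,-.138) for d in(.028,-.028)]
    so=(300,205);to=(260,145)
    print("fixture")
    fit([("side",C,px(so,5,[(67,107),(395,60),(640,600),(238,680)])),
     ("top",C,px(to,4,[(123,360),(135,112),(662,130),(662,378)])),
     ("side",R,px(so,5,[(254,92),(280,162),(299,207),(328,286),(348,337),(381,425),(404,483),(441,580)])),
     ("top",R,px(to,4,[(161,225),(242,228),(291,229),(373,231),(421,233),(503,237),(552,239),(633,241)]))],[.6,-.05,0.])
    print("rack")
    so=(295,350);to=(435,190)
    C=[(-.09,.09,.015),(.09,.09,.015),(.09,-.09,.015),(-.09,-.09,.015)]
    T=[(-.045,.045,.095),(.045,.045,.095),(.045,-.045,.095),(-.045,-.045,.095)]
    fit([("side",C,px(so,5,[(58,162),(480,79),(630,475),(157,585)])),
     ("top",C,px(to,6,[(67,522),(57,150),(437,155),(455,522)])),
     ("side",T,px(so,5,[(190,126),(421,74),(500,288),(249,343)])),
     ("top",T,px(to,6,[(200,398),(192,203),(391,208),(402,404)]))],[.55,-.45,0.])
    print("case")
    so=(215,160);to=(190,160)
    C=[(-.075,.075,.024),(.075,.075,.024),(.075,-.075,.024),(-.075,-.075,.024)]
    fit([("side",C,px(so,4,[(398,98),(588,79),(635,192),(425,218)])),("top",C,px(to,4,[(108,240),(131,40),(334,52),(318,252)]))],[.65,.25,0])
    print("ring top")
    s=px(so,4,[(291,356)])[0];t=px(to,4,[(527,413)])[0]
    print(tri(s,t),onz("side",[s],.06),onz("top",[t],.06))
    print("treadle corners (near-left, hinge-left, hinge-right, near-right)")
    for a,b in zip(px(so,4,[(190,92),(None or 285,97),(340,163),(188,150)]),px(to,4,[(98,450),(132,298),(233,310),(203,462)])): print(tri(a,b).round(4))
    s=px(so,4,[(91,187)])[0];t=px(to,4,[(197,569)])[0]; print("cell",tri(s,t))
E
python3 fit.py
```

```text
fixture
both [ 0.6029 -0.0053  0.0712] deg 4.08 rms px 0.8 [ 0.1  -0.69]
side [ 0.6037 -0.0081  0.0702] deg 4.02 rms px 0.47 [0.   0.03]
top [ 0.6009 -0.0032  0.0701] deg 4.02 rms px 0.3 [-0.    0.02]
rack
both [ 0.5292 -0.3501  0.0894] deg 5.12 rms px 0.87 [ 0.2  -0.59]
side [ 0.53   -0.3512  0.0896] deg 5.13 rms px 0.63 [-0.02 -0.11]
top [ 0.5271 -0.3475  0.09  ] deg 5.15 rms px 0.47 [-0.03  0.04]
case
both [0.6024 0.3218 0.0372] deg 2.13 rms px 0.57 [-0.2  -0.27]
side [0.6038 0.321  0.0263] deg 1.51 rms px 0.53 [-0.04 -0.04]
top [0.6011 0.3221 0.0426] deg 2.44 rms px 0.24 [-0.01 -0.  ]
ring top
[0.42567739 0.08393935 0.05450593] [[0.42639467 0.07825855 0.06      ]] [[0.4238838  0.08373009 0.06      ]]
treadle corners (near-left, hinge-left, hinge-right, near-right)
[0.3713 0.3729 0.0578]
[0.4588 0.3609 0.0603]
[0.4774 0.2963 0.0398]
[0.3689 0.3    0.0597]
cell [0.29819602 0.29770894 0.03714576]
```

```bash
cat > go.py <<'E'
import sys
from h import *
from scipy.spatial.transform import Rotation as Ro
def st():
    s=r.get_state(); R=Ro.from_quat(s["eef_rot"]).as_matrix(); return s,R
def go(x,y,z,yaw=None):
    s,R=st(); d=R.T@(np.array([x,y,z])-s["tool_pos"])*100
    cy=np.degrees(np.arctan2(R[1,0],R[0,0])); t=0 if yaw is None else -((yaw-cy+180)%360-180)
    print("t",round(s["clock"],2),"tcp",s["tool_pos"].round(4),"yaw",round(cy,2),"F",np.round(s["contact_force"],1),"op",round(s["opening"]*88,1),"-> delta",d.round(2).tolist(),"turn",round(t,2))
if __name__=="__main__": go(*map(float,sys.argv[1:]))
E
python3 go.py .4258 .0824 .15 4.06
```

```text
t 1.2 tcp [0.2672 0.565  0.2125] yaw 64.69 F [ 0.4  0.1 -1.2] op 87.7 -> delta [-36.85, 34.97, 6.25] turn 60.63
```

Emit:
{"api": "send_rows", "payload": {
  "series": [
    {"delta_pos": [-36.85,34.97,3],"turn": 60.6,"jaw": 0},
    {"delta_pos": [-36.85,34.97,3],"turn": 60.6,"jaw": 0},
    {"delta_pos": [-36.85,34.97,3],"turn": 60.6,"jaw": 0},
    {"delta_pos": [-36.85,34.97,3],"turn": 60.6,"jaw": 0},
    {"delta_pos": [-36.85,34.97,3],"turn": 60.6,"jaw": 0},
    {"delta_pos": [-36.85,34.97,3],"turn": 60.6,"jaw": 0},
    {"delta_pos": [-36.85,34.97,3],"turn": 60.6,"jaw": 0},
    {"delta_pos": [-36.85,34.97,3],"turn": 60.6,"jaw": 0}
  ]
}}

```text
clock: 1.87
tool_pos: [0.3715, 0.2473, 0.1931]
eef_rot: [0.998, 0.062, 0.0, -0.0]
contact_force: [0.7, 0.2, 0.5]
opening: 1.001
```

```bash
python3 go.py .4258 .0824 .15 4.06
```

```text
t 1.87 tcp [0.3715 0.2473 0.1931] yaw 7.07 F [0.7 0.2 0.5] op 88.1 -> delta [3.35, 17.04, 4.31] turn 3.01
```

Emit:
{"api": "send_rows", "payload": {
  "series": [
    {"delta_pos": [3.3,16,3.5],"turn": 3,"jaw": 0},
    {"delta_pos": [3.3,16,3.5],"turn": 3,"jaw": 0},
    {"delta_pos": [3.3,16,3.5],"turn": 3,"jaw": 0},
    {"delta_pos": [3.3,16,3.5],"turn": 3,"jaw": 0},
    {"delta_pos": [3.3,16,3.5],"turn": 3,"jaw": 0},
    {"delta_pos": [3.3,16,3.5],"turn": 3,"jaw": 0},
    {"delta_pos": [3.3,16,3.5],"turn": 3,"jaw": 0},
    {"delta_pos": [3.3,16,3.5],"turn": 3,"jaw": 0}
  ]
}}

```text
clock: 2.53
tool_pos: [0.4243, 0.0964, 0.1581]
eef_rot: [0.999, 0.04, 0.0, -0.001]
contact_force: [0.6, 0.2, -0.0]
opening: 0.997
```

```bash
python3 - <<'E'
from h import *
i=vision.snapshot("side"); up("side",i,(200,160,420,340),3,"pics/s1.png")
j=vision.snapshot("top"); up("top",j,(190,120,450,320),3,"pics/t1.png")
E
python3 go.py .4258 .0824 .05 4.06
```

```text
t 2.63 tcp [0.4242 0.0965 0.1581] yaw 4.62 F [-0.4 -0.2  0.3] op 87.9 -> delta [0.04, 1.43, 10.81] turn 0.56
```

View pics/s1.png

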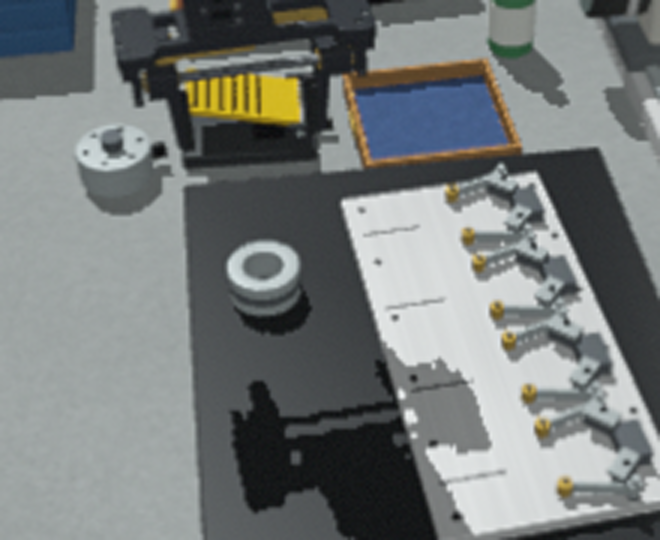

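View pics/t1.png

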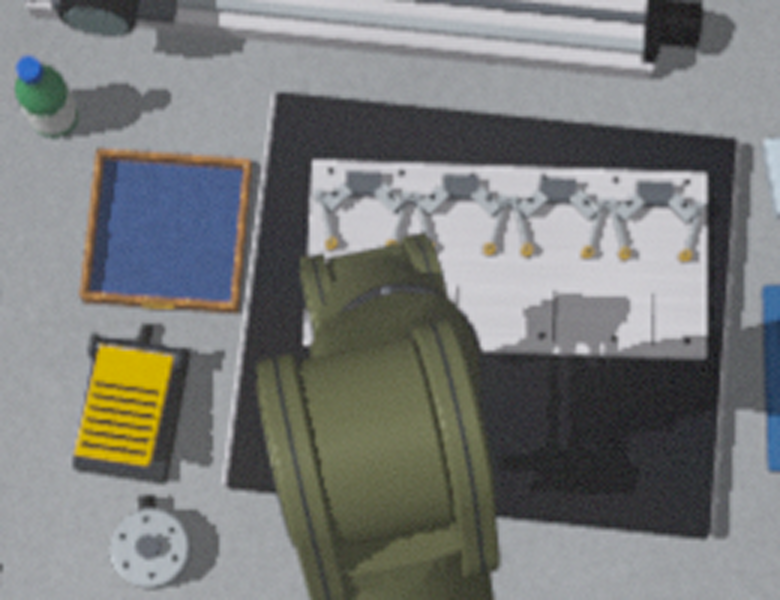

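Emit:
{"api": "send_rows", "payload": {
  "series": [
    {"delta_pos": [0.1,1.4,3],"turn": 0.5,"jaw": 0},
    {"delta_pos": [0.1,1.4,5],"turn": 0.5,"jaw": 0},
    {"delta_pos": [0.1,1.4,7],"turn": 0.5,"jaw": 0},
    {"delta_pos": [0.1,1.4,9],"turn": 0.5,"jaw": 0},
    {"delta_pos": [0.1,1.4,10.8],"turn": 0.5,"jaw": 0},
    {"delta_pos": [0.1,1.4,10.8],"turn": 0.5,"jaw": 0},
    {"delta_pos": [0.1,1.4,10.8],"turn": 0.5,"jaw": 0}
  ]
}}

```text
clock: 3.22
tool_pos: [0.4258, 0.0816, 0.0496]
eef_rot: [0.999, 0.035, -0.001, 0.0]
contact_force: [0.5, -0.1, 0.7]
opening: 0.998
```

```bash
python3 go.py .4258 .0824 .044 4.06;python3 - <<'E'
from h import *
i=vision.snapshot("side"); up("side",i,(240,200,340,290),7,"pics/s2.png")
E
```

```text
t 3.22 tcp [0.4258 0.0816 0.0496] yaw 4.02 F [ 0.5 -0.1  0.7] op 87.8 -> delta [0.0, -0.08, 0.56] turn -0.04
```

View pics/s2.png

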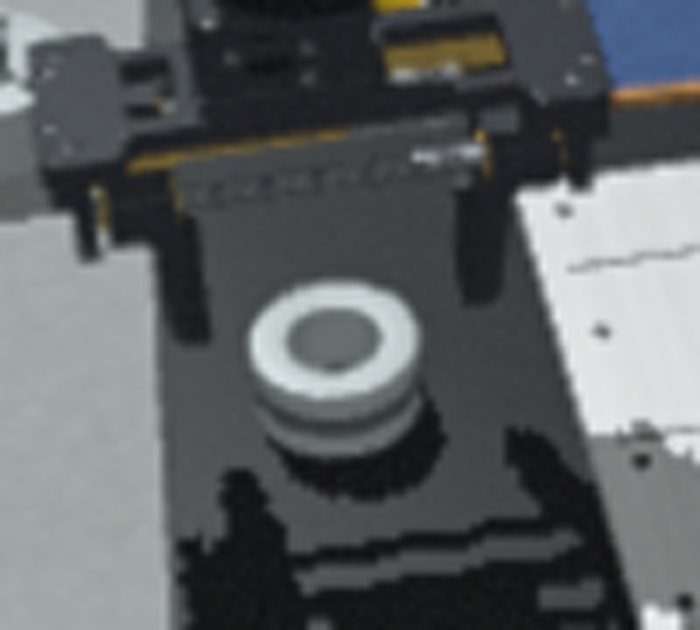

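Run:
```python
from h import *
for X in [(.376,.078,.039),(.476,.085,.039),(.4258,.0824,.06),(.4258,.0824,.03)]:
    p=proj("side",[X])[0]; print(X,(p-np.array([240,200]))*7)
from fit import px
s=px((240,200),7,[(334,342)])[0]; print(onz("side",[s],.06))
```

```text
(0.376, 0.078, 0.039) [197.47919711 404.30957669]
(0.476, 0.085, 0.039) [475.11230783 363.03666989]
(0.4258, 0.0824, 0.06) [332.45543925 338.85852378]
(0.4258, 0.0824, 0.03) [337.75702342 400.06622359]
[[0.42528479 0.08240127 0.06      ]]
```

Run:
```python
from h import *
i=vision.snapshot("side"); c=i[180:290,240:340].astype(float)/255; c=np.clip(c**.45*255,0,255).astype(np.uint8)
cv2.imwrite("pics/s3.png",cv2.resize(c,None,fx=5.4,fy=5.4,interpolation=cv2.INTER_CUBIC))
```

```text
(no output)
```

View pics/s3.png

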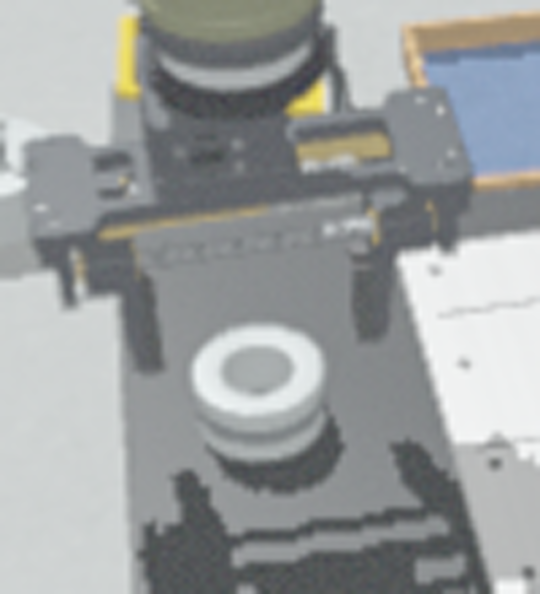

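Run:
```python
from h import *
from fit import px
b=onz("top",px((435,190),6,[(155,245)]),.015)[0]; t=onz("top",px((435,190),6,[(282,212)]),.015)[0]; print("post base",b,"shadow tip",t,(t-b)/.08)
l=(t-b)/.08
for f,sh in [((195,342),(238,472)),((480,302),(517,432))]:
    S=onz("side",px((240,200),7,[sh]),.03)[0]
    for h in (.01,.02,.03,.04,.05,.06):
        T=S-np.array([l[0]*h,l[1]*h,-h]); print(h,T.round(3),((proj("side",[T])[0]-[240,200])*7).round(0),f)
```

```text
post base [ 0.56930826 -0.30162699  0.015     ] shadow tip [ 0.59184303 -0.36088271  0.015     ] [ 0.28168466 -0.74069648  0.        ]
0.01 [0.384 0.06  0.04 ] [223. 435.] (195, 342)
0.02 [0.382 0.068 0.05 ] [212. 401.] (195, 342)
0.03 [0.379 0.075 0.06 ] [200. 366.] (195, 342)
0.04 [0.376 0.082 0.07 ] [189. 332.] (195, 342)
0.05 [0.373 0.09  0.08 ] [177. 298.] (195, 342)
0.06 [0.37  0.097 0.09 ] [165. 263.] (195, 342)
0.01 [0.484 0.066 0.04 ] [503. 395.] (480, 302)
0.02 [0.481 0.073 0.05 ] [492. 361.] (480, 302)
0.03 [0.478 0.081 0.06 ] [481. 327.] (480, 302)
0.04 [0.475 0.088 0.07 ] [470. 293.] (480, 302)
0.05 [0.473 0.096 0.08 ] [458. 259.] (480, 302)
0.06 [0.47  0.103 0.09 ] [447. 225.] (480, 302)
```

Emit:
{"api": "send_rows", "payload": {
  "series": [
    {"delta_pos": [0,0,0.3],"turn": 0,"jaw": 0},
    {"delta_pos": [0,0,0.5],"turn": 0,"jaw": 0},
    {"delta_pos": [0,0,0.5],"turn": 0,"jaw": 0.1},
    {"delta_pos": [0,0,0.5],"turn": 0,"jaw": 0.2},
    {"delta_pos": [0,0,0.5],"turn": 0,"jaw": 0.2},
    {"delta_pos": [0,0,0.5],"turn": 0,"jaw": 0.2}
  ],
  "force": 20
}}

```text
clock: 3.82
tool_pos: [0.4266, 0.0806, 0.045]
eef_rot: [0.999, 0.034, 0.0, -0.0]
contact_force: [0.2, -0.4, -0.6]
opening: 0.8
```

```bash
python3 go.py .4258 .0824 .044 4.06;python3 - <<'E'
from h import *
i=vision.snapshot("side"); c=i[180:290,240:340].astype(float)/255; c=np.clip(c**.45*255,0,255).astype(np.uint8)
cv2.imwrite("pics/s4.png",cv2.resize(c,None,fx=5.4,fy=5.4,interpolation=cv2.INTER_CUBIC))
E
```

```text
t 3.82 tcp [0.4266 0.0806 0.045 ] yaw 3.88 F [ 0.2 -0.4 -0.6] op 70.4 -> delta [-0.07, -0.19, 0.1] turn -0.18
```

View pics/s4.png

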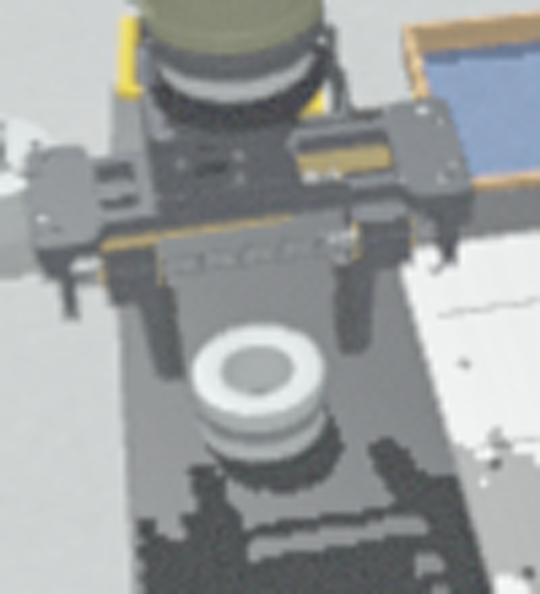

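Emit:
{"api": "send_rows", "payload": {
  "series": [
    {"delta_pos": [0,0,0],"turn": 0,"jaw": 0.25},
    {"delta_pos": [0,0,0],"turn": 0,"jaw": 0.3},
    {"delta_pos": [0,0,0],"turn": 0,"jaw": 0.38},
    {"delta_pos": [0,0,0],"turn": 0,"jaw": 0.38},
    {"delta_pos": [0,0,0],"turn": 0,"jaw": 0.38}
  ],
  "force": 10
}}

```text
clock: 4.28
tool_pos: [0.4264, 0.0806, 0.0448]
eef_rot: [0.999, 0.034, -0.0, -0.0]
contact_force: [0.3, 0.3, 0.1]
opening: 0.617
```

```bash
python3 go.py .4258 .0824 .044 4.06
```

```text
t 4.28 tcp [0.4264 0.0806 0.0448] yaw 3.89 F [0.3 0.3 0.1] op 54.3 -> delta [-0.05, -0.18, 0.08] turn -0.17
```

Emit:
{"api": "send_rows", "payload": {
  "series": [
    {"delta_pos": [0,-0.15,0],"turn": -0.2,"jaw": 0.1},
    {"delta_pos": [0,-0.15,0],"turn": -0.2,"jaw": 0.1},
    {"delta_pos": [0,-0.15,0],"turn": -0.2,"jaw": 0.1},
    {"delta_pos": [0,-0.15,0.5],"turn": -0.2,"jaw": 0.1},
    {"delta_pos": [0,-0.15,1.0],"turn": -0.2,"jaw": 0.1},
    {"delta_pos": [0,-0.15,1.5],"turn": -0.2,"jaw": 0.1},
    {"delta_pos": [0,-0.15,2.0],"turn": -0.2,"jaw": 0.1},
    {"delta_pos": [0,-0.15,2.0],"turn": -0.2,"jaw": 0.1}
  ]
}}

```text
clock: 4.95
tool_pos: [0.4275, 0.0823, 0.0249]
eef_rot: [0.999, 0.036, -0.002, 0.0]
contact_force: [0.5, -0.3, -0.1]
opening: 0.902
```

```bash
python3 go.py .4258 .0824 .015 4.06;python3 - <<'E'
from h import *
i=vision.snapshot("side"); c=i[180:290,240:340].astype(float)/255; c=np.clip(c**.45*255,0,255).astype(np.uint8)
cv2.imwrite("pics/s5.png",cv2.resize(c,None,fx=5.4,fy=5.4,interpolation=cv2.INTER_CUBIC))
E
```

```text
t 4.95 tcp [0.4275 0.0823 0.0249] yaw 4.09 F [ 0.5 -0.3 -0.1] op 79.4 -> delta [-0.16, -0.02, 0.99] turn 0.03
```

View pics/s5.png

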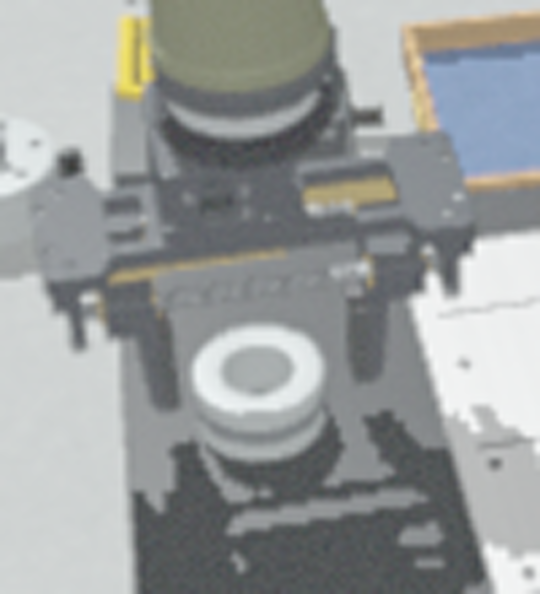

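Emit:
{"api": "send_rows", "payload": {
  "series": [
    {"delta_pos": [-0.15,0,0.3],"turn": 0,"jaw": 0.1},
    {"delta_pos": [-0.15,0,0.6],"turn": 0,"jaw": 0.1},
    {"delta_pos": [-0.15,0,0.7],"turn": 0,"jaw": 0.1},
    {"delta_pos": [-0.15,0,0.8],"turn": 0,"jaw": 0.1},
    {"delta_pos": [-0.15,0,0.8],"turn": 0,"jaw": 0.1}
  ]
}}

```text
clock: 5.42
tool_pos: [0.4274, 0.0825, 0.0189]
eef_rot: [0.999, 0.036, -0.003, 0.0]
contact_force: [0.3, -0.4, 0.5]
opening: 0.899
```

Emit:
{"api": "send_rows", "payload": {
  "series": [
    {"delta_pos": [0,0,0],"turn": 0,"jaw": 0.1},
    {"delta_pos": [0,0,0],"turn": 0,"jaw": 0.1},
    {"delta_pos": [0,0,0],"turn": 0,"jaw": 0.1}
  ]
}}

```text
clock: 5.67
tool_pos: [0.4273, 0.0824, 0.0192]
eef_rot: [0.999, 0.035, -0.003, 0.0]
contact_force: [0.9, -0.5, 0.5]
opening: 0.901
```

```bash
python3 -c "
from h import *
s=r.get_state();print(s)"; python3 go.py .4258 .0824 .015 4.06
```

```text
{'clock': 5.6667, 'q': array([-0.27338025,  0.85476847, -0.03661771,  2.25859555,  0.67451715,
        0.04326696, -0.90064544]), 'qd': array([-0.00027175, -0.00159296,  0.00261926,  0.0004468 ,  0.01365481,
        0.00065912, -0.01898066]), 'joint_torque': array([ 4.87091008e-02, -4.48663330e+01,  9.75856259e-01, -5.32713979e-01,
        4.35828336e-02, -3.41607013e-02, -3.18707331e-03]), 'tool_pos': array([0.42730401, 0.08239882, 0.01918621]), 'eef_rot': array([ 9.99366820e-01,  3.54825145e-02, -2.60788696e-03,  3.85396308e-04]), 'contact_force': array([ 0.860355  , -0.50000114,  0.5285622 ]), 'moment': array([-0.04616406,  0.0492131 ,  0.05066702]), 'opening': 0.9011019500500569}
t 5.67 tcp [0.4273 0.0824 0.0192] yaw 4.07 F [ 0.9 -0.5  0.5] op 79.3 -> delta [-0.15, -0.01, 0.42] turn 0.01
```

Run:
```python
from h import *
i=cv2.imread("pics/side_raw.png")[40:130,160:270].astype(float)/255
cv2.imwrite("pics/s6.png",cv2.resize((i**.5*255).astype(np.uint8),None,fx=6,fy=6,interpolation=cv2.INTER_CUBIC))
a=np.radians(64.7);u=np.array([np.cos(a),np.sin(a),0])
for dz in(0,.028):
  for s in(-.053,.053):
    print(dz,s,(proj("side",[np.array([.267,.5645,.212-.011+dz])+s*u])[0]-[160,40])*6)
```

```text
0 -0.053 [314.94247936 481.90249853]
0 0.053 [411.40163834 388.29249335]
0.028 -0.053 [306.06271234 430.28901731]
0.028 0.053 [404.17343457 338.39046578]
```

View pics/s6.png

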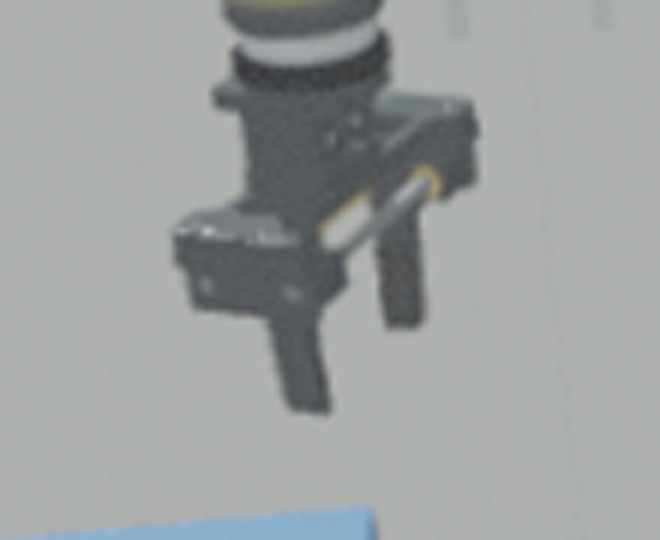

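Emit:
{"api": "send_rows", "payload": {
  "series": [
    {"delta_pos": [-0.1,0,0],"turn": 0,"jaw": 0.2},
    {"delta_pos": [-0.1,0,0],"turn": 0,"jaw": 0.28},
    {"delta_pos": [-0.1,0,0],"turn": 0,"jaw": 0.4},
    {"delta_pos": [-0.1,0,0],"turn": 0,"jaw": 0.5},
    {"delta_pos": [-0.1,0,0],"turn": 0,"jaw": 0.5},
    {"delta_pos": [-0.1,0,0],"turn": 0,"jaw": 0.5}
  ],
  "force": 30
}}

```text
clock: 6.17
tool_pos: [0.4256, 0.082, 0.0193]
eef_rot: [0.999, 0.036, -0.003, 0.001]
contact_force: [-2.6, -1.4, -0.3]
opening: 0.658
```

```bash
python3 go.py .4258 .0824 .1 4.06;python3 - <<'E'
from h import *
i=vision.snapshot("side"); c=i[180:290,240:340].astype(float)/255; c=np.clip(c**.45*255,0,255).astype(np.uint8)
cv2.imwrite("pics/s7.png",cv2.resize(c,None,fx=5.4,fy=5.4,interpolation=cv2.INTER_CUBIC))
E
```

```text
t 6.17 tcp [0.4256 0.082  0.0193] yaw 4.09 F [-2.6 -1.4 -0.3] op 57.9 -> delta [-0.03, -0.03, -8.07] turn 0.03
```

View pics/s7.png

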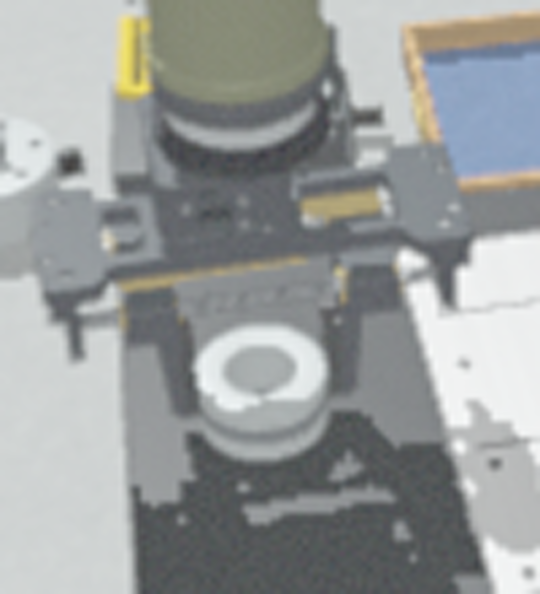

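Emit:
{"api": "send_rows", "payload": {
  "series": [
    {"delta_pos": [0,0,-1],"turn": 0,"jaw": 0.6},
    {"delta_pos": [0,0,-2.5],"turn": 0,"jaw": 0.6},
    {"delta_pos": [0,0,-4.5],"turn": 0,"jaw": 0.6},
    {"delta_pos": [0,0,-7],"turn": 0,"jaw": 0.6},
    {"delta_pos": [0,0,-9],"turn": 0,"jaw": 0.6},
    {"delta_pos": [0,0,-9],"turn": 0,"jaw": 0.6},
    {"delta_pos": [0,0,-9],"turn": 0,"jaw": 0.6}
  ],
  "force": 40
}}

```text
clock: 6.8
tool_pos: [0.4277, 0.0825, 0.1096]
eef_rot: [0.999, 0.035, -0.001, -0.0]
contact_force: [-0.3, -0.7, -4.1]
opening: 0.662
```

```bash
python3 go.py .6035 .3222 .13 2.1;python3 - <<'E'
from h import *
i=vision.snapshot("side"); c=i[130:290,220:380].astype(float)/255; c=np.clip(c**.6*255,0,255).astype(np.uint8)
cv2.imwrite("pics/s8.png",cv2.resize(c,None,fx=4,fy=4,interpolation=cv2.INTER_CUBIC))
E
```

```text
t 6.8 tcp [0.4277 0.0825 0.1096] yaw 4.02 F [-0.3 -0.7 -4.1] op 58.3 -> delta [19.21, -22.68, -2.08] turn 1.92
```

View pics/s8.png

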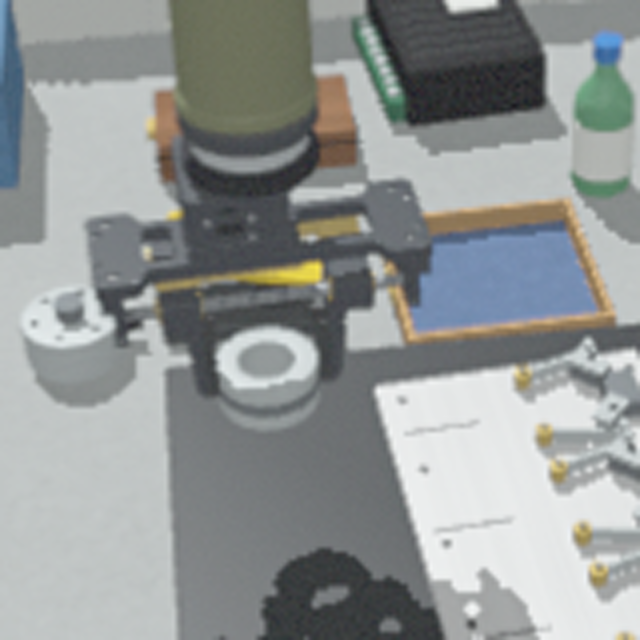

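Run:
```python
from h import *
print("bottle",onz("side",[(370.5,176)],0),onz("top",[(206,160)],0.02))
u=np.array([220+267.5/4-.4,130+355.5/4-.4])
for z in(.10,.12,.13,.14,.15,.16):print(z,proj("side",[(.4277,.0825,z)])[0],u)
for n in("side","top"):
    K,D,E=cam(n);print(n,-E[:3,:3].T@E[:3,3])
```

```text
bottle [[0.7139739  0.44677758 0.        ]] [[0.70056929 0.45049192 0.02      ]]
0.1 [287.22869892 236.16884358] [286.475 218.475]
0.12 [286.69859159 229.88684221] [286.475 218.475]
0.13 [286.42944163 226.69054788] [286.475 218.475]
0.14 [286.157518   223.45666742] [286.475 218.475]
0.15 [285.8827884  220.18464862] [286.475 218.475]
0.16 [285.60522043 216.87393181] [286.475 218.475]
side [ 0.41042322 -0.78391991  0.85963217]
top [0.15931452 0.05791918 1.5988998 ]
```

Emit:
{"api": "send_rows", "payload": {
  "series": [
    {"delta_pos": [2,-3,-1],"turn": 0,"jaw": 0.6},
    {"delta_pos": [4.5,-6,-2],"turn": 1,"jaw": 0.6},
    {"delta_pos": [7,-9,-2],"turn": 2,"jaw": 0.6},
    {"delta_pos": [10,-12,-2],"turn": 2,"jaw": 0.6},
    {"delta_pos": [13,-15,-2],"turn": 2,"jaw": 0.6},
    {"delta_pos": [15,-18,-2],"turn": 2,"jaw": 0.6},
    {"delta_pos": [17,-20.5,-2],"turn": 2,"jaw": 0.6},
    {"delta_pos": [19.2,-22.6,-2],"turn": 2,"jaw": 0.6}
  ]
}}

```text
clock: 7.52
tool_pos: [0.6008, 0.3241, 0.1249]
eef_rot: [1.0, 0.02, -0.004, 0.001]
contact_force: [0.7, 0.1, -4.5]
opening: 0.657
```

Emit:
{"api": "send_rows", "payload": {
  "series": [
    {"delta_pos": [0,0,0],"turn": 0,"jaw": 0.6},
    {"delta_pos": [0,0,0],"turn": 0,"jaw": 0.6},
    {"delta_pos": [0,0,0],"turn": 0,"jaw": 0.6}
  ]
}}

```text
clock: 7.77
tool_pos: [0.6006, 0.32, 0.1252]
eef_rot: [1.0, 0.019, -0.004, 0.003]
contact_force: [0.5, -0.8, -3.9]
opening: 0.657
```

```bash
python3 go.py .6035 .3222 .005 2.1;python3 - <<'E'
from h import *
i=vision.snapshot("side"); up("side",i,(220,90,420,250),4,"pics/s9.png")
i=vision.snapshot("top"); up("top",i,(190,150,350,270),5,"pics/t9.png")
E
```

```text
t 7.77 tcp [0.6006 0.32   0.1252] yaw 2.13 F [ 0.5 -0.8 -3.9] op 57.8 -> delta [0.4, -0.27, 12.02] turn 0.03
```

View pics/s9.png

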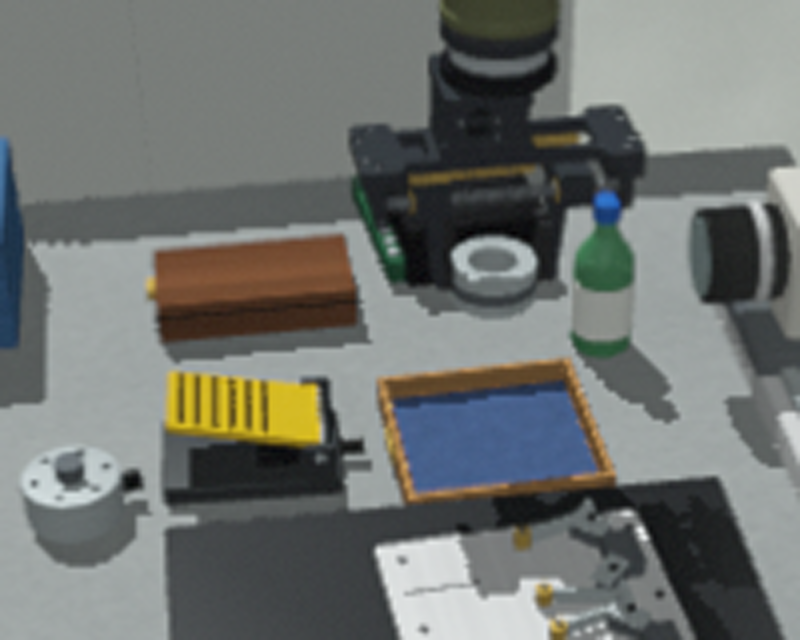

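View pics/t9.png

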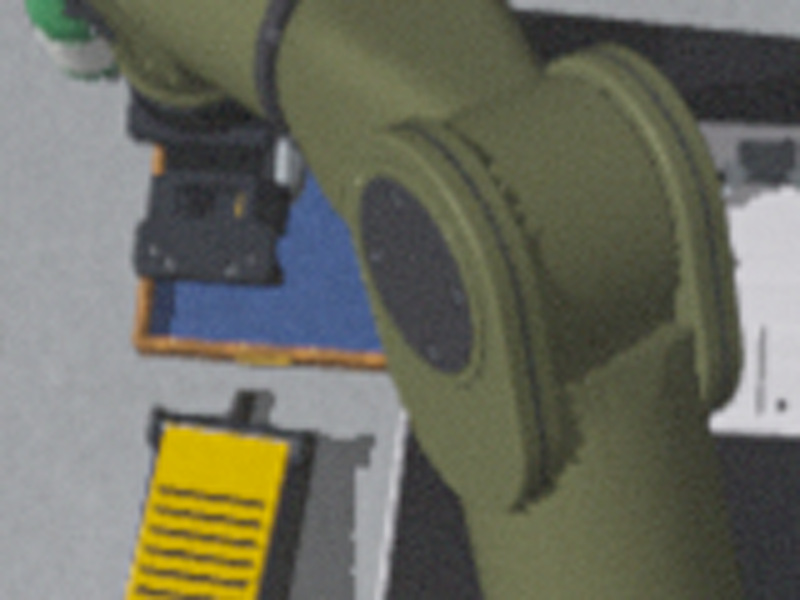

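Run:
```python
from h import *
u=np.array([220+493.5/4-.4,90+257/4-.4]); print(u)
for z in(.12,.15,.18,.2,.22):print(z,proj("side",[(.6006,.32,z)])[0])
for y in(.32,.35,.38,.4):print(y,proj("side",[(.6006,y,.166)])[0])
# gripper body in top: top-right corner etc
for z in(.15,.2,.25,.3): print("top",z,(proj("top",[(.6006-.0935,.32+.0375,z),(.6006-.0935,.32-.0375,z)])-[190,150])*5)
```

```text
[342.975 153.85 ]
0.12 [342.22682848 169.08545682]
0.15 [342.36227561 159.93806688]
0.18 [342.49964664 150.52877611]
0.2 [342.59226257 144.10630795]
0.22 [342.68567807 137.56125709]
0.32 [342.43530477 154.95289795]
0.35 [340.6831496  149.28707355]
0.38 [338.98996829 143.81783766]
0.4 [337.89258009 140.27620654]
top 0.15 [[152.98723781 329.21160452]
 [294.7947873  343.88790626]]
top 0.2 [[136.13968726 304.35648644]
 [282.74558722 319.51423104]]
top 0.25 [[118.10858106 277.75800192]
 [269.84989364 293.43048987]]
top 0.3 [[ 98.76438794 249.22565786]
 [256.01509549 265.44984575]]
```

Emit:
{"api": "send_rows", "payload": {
  "series": [
    {"delta_pos": [0.4,-0.3,2],"turn": 0,"jaw": 0.6},
    {"delta_pos": [0.4,-0.3,4.5],"turn": 0,"jaw": 0.6},
    {"delta_pos": [0.4,-0.3,7],"turn": 0,"jaw": 0.6},
    {"delta_pos": [0.4,-0.3,9],"turn": 0,"jaw": 0.6},
    {"delta_pos": [0.4,-0.3,10.5],"turn": 0,"jaw": 0.6},
    {"delta_pos": [0.4,-0.3,11],"turn": 0,"jaw": 0.6},
    {"delta_pos": [0.4,-0.3,11],"turn": 0,"jaw": 0.6},
    {"delta_pos": [0.4,-0.3,11],"turn": 0,"jaw": 0.6}
  ]
}}

```text
clock: 8.53
tool_pos: [0.6061, 0.3248, 0.019]
eef_rot: [1.0, 0.018, -0.002, 0.0]
contact_force: [0.2, 0.2, -4.6]
opening: 0.662
```

```bash
python3 go.py .6035 .3222 -.0047 2.1;python3 - <<'E'
from h import *
i=vision.snapshot("side"); up("side",i,(280,130,420,240),5,"pics/s10.png")
i=vision.snapshot("top"); up("top",i,(190,150,350,270),5,"pics/t10.png")
E
```

```text
t 8.53 tcp [0.6061 0.3248 0.019 ] yaw 2.08 F [ 0.2  0.2 -4.6] op 58.2 -> delta [-0.26, 0.25, 2.37] turn -0.02
```

View pics/s10.png

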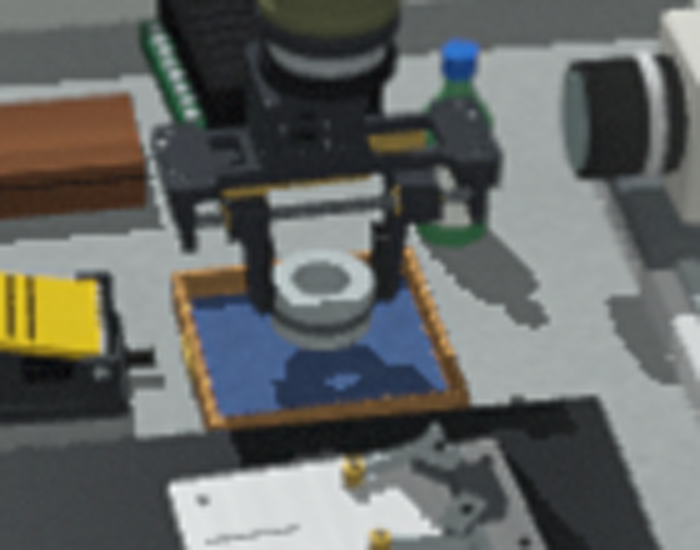

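Ring is about 23 mm over the case floor, well within the walls. Lowering gently.

Emit:
{"api": "send_rows", "payload": {
  "series": [
    {"delta_pos": [-0.2,0.2,0.7],"turn": 0,"jaw": 0.6},
    {"delta_pos": [-0.2,0.2,1.3],"turn": 0,"jaw": 0.6},
    {"delta_pos": [-0.2,0.2,1.7],"turn": 0,"jaw": 0.6},
    {"delta_pos": [-0.2,0.2,1.9],"turn": 0,"jaw": 0.6},
    {"delta_pos": [-0.2,0.2,1.9],"turn": 0,"jaw": 0.6},
    {"delta_pos": [-0.2,0.2,1.9],"turn": 0,"jaw": 0.6}
  ]
}}

```text
clock: 9.13
tool_pos: [0.6035, 0.3226, -0.001]
eef_rot: [1.0, 0.018, -0.003, 0.0]
contact_force: [0.4, 0.8, -4.1]
opening: 0.656
```

Emit:
{"api": "send_rows", "payload": {
  "series": [
    {"delta_pos": [0,0,0.1],"turn": 0,"jaw": 0.6},
    {"delta_pos": [0,0,0.2],"turn": 0,"jaw": 0.6},
    {"delta_pos": [0,0,0.2],"turn": 0,"jaw": 0.6}
  ]
}}

```text
clock: 9.38
tool_pos: [0.6035, 0.3225, -0.0029]
eef_rot: [1.0, 0.018, -0.003, 0.0]
contact_force: [-0.2, -1.0, -4.2]
opening: 0.661
```

Emit:
{"api": "send_rows", "payload": {
  "series": [
    {"delta_pos": [0,0,0.1],"turn": 0,"jaw": 0.6},
    {"delta_pos": [0,0,0.2],"turn": 0,"jaw": 0.6},
    {"delta_pos": [0,0,0.2],"turn": 0,"jaw": 0.6}
  ]
}}

```text
clock: 9.63
tool_pos: [0.6037, 0.3226, -0.0046]
eef_rot: [1.0, 0.018, -0.002, 0.0]
contact_force: [0.0, -0.9, -2.1]
opening: 0.664
```

Emit:
{"api": "send_rows", "payload": {
  "series": [
    {"delta_pos": [0,0,0.05],"turn": 0,"jaw": 0.6},
    {"delta_pos": [0,0,0.05],"turn": 0,"jaw": 0.3},
    {"delta_pos": [0,0,0.05],"turn": 0,"jaw": 0.2},
    {"delta_pos": [0,0,0.05],"turn": 0,"jaw": 0.18},
    {"delta_pos": [0,0,0.05],"turn": 0,"jaw": 0.18},
    {"delta_pos": [0,0,-1],"turn": 0,"jaw": 0.18},
    {"delta_pos": [0,0,-3],"turn": 0,"jaw": 0.18},
    {"delta_pos": [0,0,-6],"turn": 0,"jaw": 0.18}
  ]
}}

```text
clock: 10.3
tool_pos: [0.6022, 0.3214, 0.054]
eef_rot: [1.0, 0.019, -0.005, 0.002]
contact_force: [-0.5, -0.2, 0.4]
opening: 0.82
```

```bash
cat > pick.py <<'E'
from h import *
c,s=np.cos(.0893),np.sin(.0893)
for n,(a,b) in {"NL(-,+)":(-1,1),"NR(-,-)":(-1,-1),"FR(+,-)":(1,-1),"FL(+,+)":(1,1)}.items():
    print(n,(.5295+.045*(c*a-s*b)).round(4),(-.3492+.045*(s*a+c*b)).round(4))
c,s=np.cos(.0709),np.sin(.0709)
for i,y in enumerate((.138,.046,-.046,-.138)):
    for x in(.025,-.04,-.055): print("nest",i+1,x,(.6034+c*x-s*y).round(4),(-.0046+s*x+c*y).round(4))
E
python3 pick.py
python3 - <<'E'
from h import *
i=vision.snapshot("side"); up("side",i,(280,130,420,240),5,"pics/s11.png")
E
python3 go.py .4887 -.3084 .15 4.06
```

```text
NL(-,+) 0.4807 -0.3084
NR(-,-) 0.4887 -0.398
FR(+,-) 0.5783 -0.39
FL(+,+) 0.5703 -0.3004
nest 1 0.025 0.6186 0.1348
nest 1 -0.04 0.5537 0.1302
nest 1 -0.055 0.5388 0.1292
nest 2 0.025 0.6251 0.0431
nest 2 -0.04 0.5602 0.0385
nest 2 -0.055 0.5453 0.0374
nest 3 0.025 0.6316 -0.0487
nest 3 -0.04 0.5668 -0.0533
nest 3 -0.055 0.5518 -0.0544
nest 4 0.025 0.6381 -0.1405
nest 4 -0.04 0.5733 -0.1451
nest 4 -0.055 0.5583 -0.1461
t 10.35 tcp [0.6064 0.3247 0.062 ] yaw 2.07 F [1.  1.5 4.1] op 72.4 -> delta [-14.04, 62.81, -9.05] turn -1.99
```

View pics/s11.png

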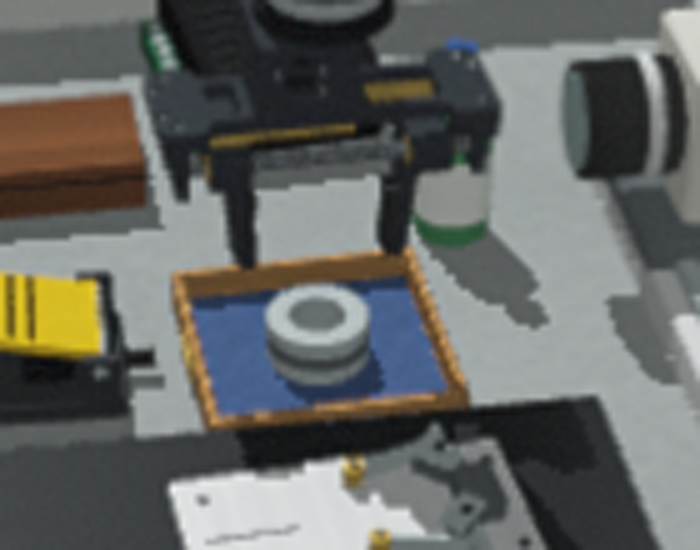

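Emit:
{"api": "send_rows", "payload": {
  "series": [
    {"delta_pos": [0,1,-4],"turn": 0,"jaw": 0.18},
    {"delta_pos": [-1,4,-8],"turn": -2,"jaw": 0.18},
    {"delta_pos": [-2,8,-12],"turn": -2,"jaw": 0.18},
    {"delta_pos": [-4,12,-12],"turn": -2,"jaw": 0.18},
    {"delta_pos": [-6,16,-12],"turn": -2,"jaw": 0.18},
    {"delta_pos": [-7,20,-12],"turn": -2,"jaw": 0.18},
    {"delta_pos": [-8,24,-12],"turn": -2,"jaw": 0.18},
    {"delta_pos": [-9,28,-12],"turn": -2,"jaw": 0.18}
  ]
}}

```text
clock: 11.02
tool_pos: [0.5294, 0.0612, 0.177]
eef_rot: [0.999, 0.036, -0.001, 0.0]
contact_force: [1.1, -0.0, 0.9]
opening: 0.82
```

```bash
python3 go.py .4807 -.3084 .15 4.06
python3 - <<'E'
from h import *
from fit import px
s=px((280,130),5,[(317.5,307)]); print(onz("side",s,.036))
j=vision.snapshot("top"); up("top",j,(210,160,290,240),8,"pics/t11.png")
E
```

```text
t 11.02 tcp [0.5294 0.0612 0.177 ] yaw 4.15 F [ 1.1 -0.   0.9] op 72.2 -> delta [-7.52, 36.51, 2.75] turn 0.09
[[0.60606847 0.33100054 0.036     ]]
```

View pics/t11.png

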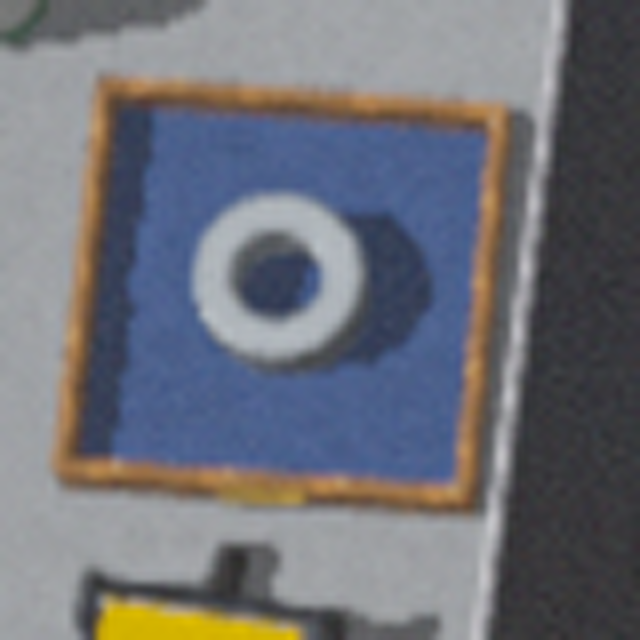

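Run:
```python
from h import *
from fit import px
print(onz("top",px((210,160),8,[(278,274)]),.036))
```

```text
[[0.60597765 0.32300754 0.036     ]]
```

Emit:
{"api": "send_rows", "payload": {
  "series": [
    {"delta_pos": [-1,4,0],"turn": 0,"jaw": 0.18},
    {"delta_pos": [-2,8,0],"turn": 0,"jaw": 0.18},
    {"delta_pos": [-3,12,0],"turn": 0,"jaw": 0.18},
    {"delta_pos": [-4,16,0],"turn": 0,"jaw": 0.18},
    {"delta_pos": [-5,20,0],"turn": 0,"jaw": 0.18},
    {"delta_pos": [-5.5,24,0],"turn": 0,"jaw": 0.18},
    {"delta_pos": [-6,27,0],"turn": 0,"jaw": 0.18},
    {"delta_pos": [-7,30,0],"turn": 0,"jaw": 0.18}
  ]
}}

```text
clock: 11.73
tool_pos: [0.4823, -0.2438, 0.1771]
eef_rot: [0.999, 0.035, -0.001, 0.001]
contact_force: [0.6, 0.2, 0.3]
opening: 0.819
```

```bash
python3 go.py .4807 -.3084 .12 4.06
```

```text
t 11.73 tcp [ 0.4823 -0.2438  0.1771] yaw 4.01 F [0.6 0.2 0.3] op 72.1 -> delta [-0.59, 6.42, 5.72] turn -0.05
```

Emit:
{"api": "send_rows", "payload": {
  "series": [
    {"delta_pos": [-0.5,3,1.5],"turn": 0,"jaw": 0.18},
    {"delta_pos": [-0.6,5,3],"turn": 0,"jaw": 0.18},
    {"delta_pos": [-0.6,6.4,4],"turn": 0,"jaw": 0.18},
    {"delta_pos": [-0.6,6.4,4],"turn": 0,"jaw": 0.18},
    {"delta_pos": [-0.6,6.4,4],"turn": 0,"jaw": 0.18},
    {"delta_pos": [-0.6,6.4,4],"turn": 0,"jaw": 0.18}
  ]
}}

```text
clock: 12.23
tool_pos: [0.4811, -0.3036, 0.1371]
eef_rot: [0.999, 0.037, -0.002, -0.0]
contact_force: [0.3, -0.1, -0.2]
opening: 0.82
```

```bash
python3 go.py .4807 -.3084 .028 4.06
python3 - <<'E'
from h import *
i=vision.snapshot("side"); up("side",i,(270,320,430,470),4,"pics/s12.png")
j=vision.snapshot("top"); up("top",j,(420,170,540,290),5,"pics/t12.png")
E
```

```text
t 12.23 tcp [ 0.4811 -0.3036  0.1371] yaw 4.25 F [ 0.3 -0.1 -0.2] op 72.2 -> delta [-0.04, 0.48, 10.91] turn 0.19
```

View pics/s12.png

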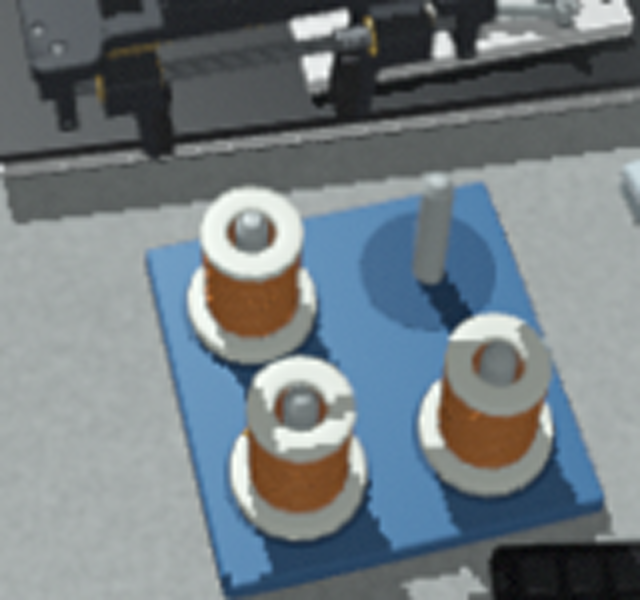

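View pics/t12.png

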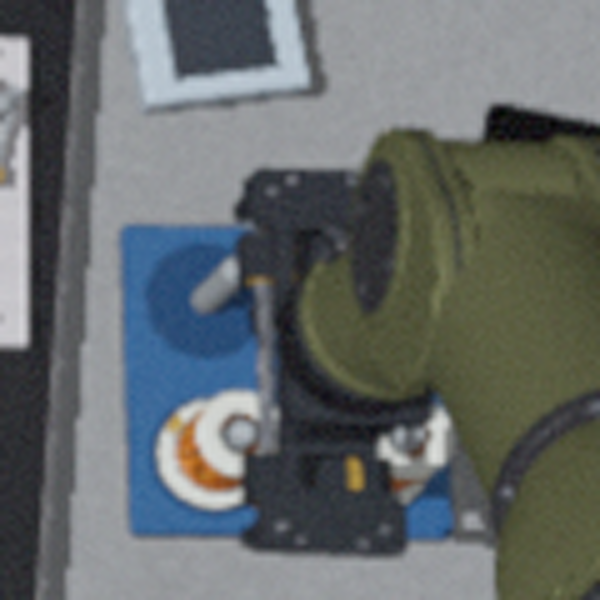

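Run:
```python
from h import *
for z in(.126,.154,.165): print(z,proj("side",[(.4811-.0445,-.307,z),(.4811+.0445,-.3005,z)]).round(1))
# gripper body bottom/top edges in top view: near-end center
for z in (.2,.25,.3): print(z,((proj("top",[(.4811-.0935,-.31+.0375,z),(.4811-.0935,-.31-.0375,z),(.4811+.0935,-.297+.0375,z)])-[420,170])*5).round(0).tolist())
```

```text
0.126 [[308.  367.4]
 [356.3 358.5]]
0.154 [[307.4 358.5]
 [356.9 349.5]]
0.165 [[307.2 354.9]
 [357.1 345.9]]
0.2 [[213.0, 567.0], [366.0, 583.0], [208.0, 201.0]]
0.25 [[239.0, 553.0], [397.0, 569.0], [232.0, 174.0]]
0.3 [[267.0, 537.0], [430.0, 554.0], [259.0, 145.0]]
```

Emit:
{"api": "send_rows", "payload": {
  "series": [
    {"delta_pos": [0,0.5,0],"turn": 0.2,"jaw": 0.18},
    {"delta_pos": [0,0.5,1],"turn": 0.2,"jaw": 0.18},
    {"delta_pos": [0,0.5,3],"turn": 0.2,"jaw": 0.18},
    {"delta_pos": [0,0.5,5],"turn": 0.2,"jaw": 0.18},
    {"delta_pos": [0,0.5,7],"turn": 0.2,"jaw": 0.18},
    {"delta_pos": [0,0.5,7],"turn": 0.2,"jaw": 0.18},
    {"delta_pos": [0,0.5,7],"turn": 0.2,"jaw": 0.18}
  ]
}}

```text
clock: 12.92
tool_pos: [0.4792, -0.3104, 0.0654]
eef_rot: [0.999, 0.034, -0.004, -0.0]
contact_force: [-0.1, 1.1, -0.0]
opening: 0.818
```

```bash
python3 go.py .4807 -.3084 .028 4.06
python3 - <<'E'
from h import *
i=vision.snapshot("side"); up("side",i,(270,320,430,470),4,"pics/s13.png")
E
```

```text
t 12.92 tcp [ 0.4792 -0.3104  0.0654] yaw 3.93 F [-0.1  1.1 -0. ] op 72.0 -> delta [0.19, -0.19, 3.74] turn -0.13
```

View pics/s13.png

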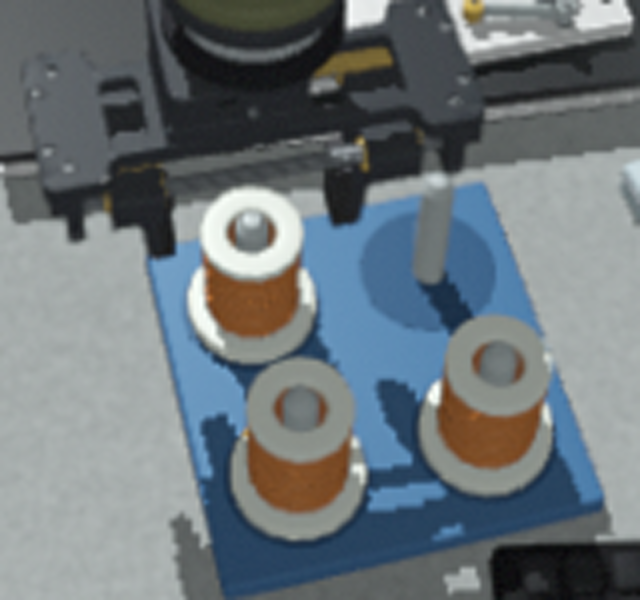

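Run:
```python
from h import *
for x in(.08,.09): 
  for y in(-.035,0,.035):
    for z in(.08,.1,.12,.14): print(x,y,z,((proj("side",[(.479-x,-.316+y,z),(.479+x,-.304+y,z)])-[270,320])*4).round(0).tolist())
```

```text
0.08 -0.035 0.08 [[83.0, 338.0], [428.0, 271.0]]
0.08 -0.035 0.1 [[80.0, 316.0], [431.0, 248.0]]
0.08 -0.035 0.12 [[77.0, 293.0], [434.0, 224.0]]
0.08 -0.035 0.14 [[74.0, 269.0], [438.0, 200.0]]
0.08 0 0.08 [[77.0, 271.0], [413.0, 207.0]]
0.08 0 0.1 [[74.0, 247.0], [415.0, 183.0]]
0.08 0 0.12 [[71.0, 224.0], [418.0, 159.0]]
0.08 0 0.14 [[68.0, 199.0], [421.0, 134.0]]
0.08 0.035 0.08 [[70.0, 206.0], [398.0, 145.0]]
0.08 0.035 0.1 [[68.0, 182.0], [400.0, 121.0]]
0.08 0.035 0.12 [[65.0, 158.0], [403.0, 97.0]]
0.08 0.035 0.14 [[62.0, 133.0], [405.0, 71.0]]
0.09 -0.035 0.08 [[61.0, 341.0], [449.0, 268.0]]
0.09 -0.035 0.1 [[58.0, 319.0], [453.0, 245.0]]
0.09 -0.035 0.12 [[54.0, 295.0], [456.0, 221.0]]
0.09 -0.035 0.14 [[51.0, 271.0], [460.0, 197.0]]
0.09 0 0.08 [[55.0, 273.0], [434.0, 204.0]]
0.09 0 0.1 [[52.0, 250.0], [437.0, 180.0]]
0.09 0 0.12 [[48.0, 226.0], [440.0, 156.0]]
0.09 0 0.14 [[45.0, 202.0], [443.0, 131.0]]
0.09 0.035 0.08 [[49.0, 208.0], [418.0, 143.0]]
0.09 0.035 0.1 [[46.0, 185.0], [421.0, 119.0]]
0.09 0.035 0.12 [[43.0, 161.0], [424.0, 94.0]]
0.09 0.035 0.14 [[40.0, 135.0], [427.0, 68.0]]
```

Emit:
{"api": "send_rows", "payload": {
  "series": [
    {"delta_pos": [0.15,-0.15,0.5],"turn": 0,"jaw": 0.18},
    {"delta_pos": [0.15,-0.15,1.5],"turn": 0,"jaw": 0.18},
    {"delta_pos": [0.15,-0.15,2.5],"turn": 0,"jaw": 0.18},
    {"delta_pos": [0.15,-0.15,2.8],"turn": 0,"jaw": 0.18},
    {"delta_pos": [0.15,-0.15,2.8],"turn": 0,"jaw": 0.18}
  ]
}}

```text
clock: 13.38
tool_pos: [0.4802, -0.3091, 0.0371]
eef_rot: [0.999, 0.034, -0.004, -0.0]
contact_force: [-0.7, 0.4, -0.9]
opening: 0.819
```

```bash
python3 go.py .4807 -.3084 .028 4.06
python3 - <<'E'
from h import *
i=vision.snapshot("side"); up("side",i,(270,320,430,470),4,"pics/s14.png")
E
```

```text
t 13.38 tcp [ 0.4802 -0.3091  0.0371] yaw 3.9 F [-0.7  0.4 -0.9] op 72.1 -> delta [0.06, -0.06, 0.91] turn -0.16
```

View pics/s14.png

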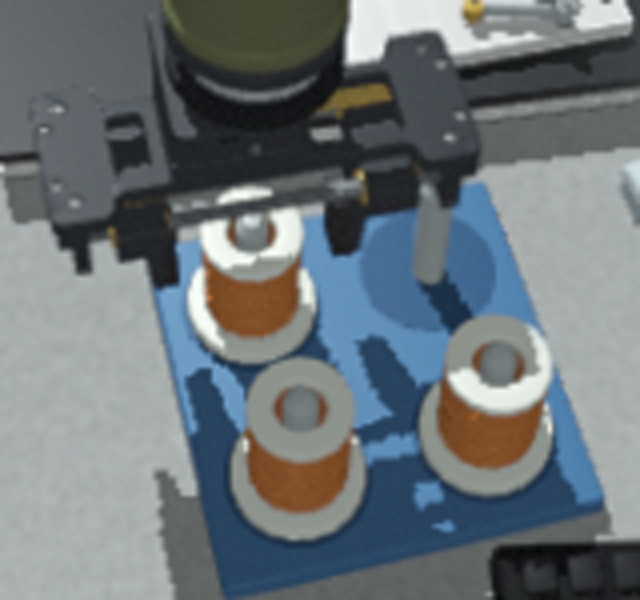

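Emit:
{"api": "send_rows", "payload": {
  "series": [
    {"delta_pos": [0.1,-0.1,0.2],"turn": -0.1,"jaw": 0.18},
    {"delta_pos": [0.1,-0.1,0.5],"turn": -0.1,"jaw": 0.18},
    {"delta_pos": [0.1,-0.1,0.5],"turn": -0.1,"jaw": 0.18}
  ]
}}

```text
clock: 13.68
tool_pos: [0.482, -0.3082, 0.033]
eef_rot: [0.999, 0.035, -0.003, 0.0]
contact_force: [-0.4, 0.5, 0.2]
opening: 0.822
```

Emit:
{"api": "send_rows", "payload": {
  "series": [
    {"delta_pos": [0,0,0],"turn": 0,"jaw": 0.3},
    {"delta_pos": [0,0,0],"turn": 0,"jaw": 0.4},
    {"delta_pos": [0,0,0],"turn": 0,"jaw": 0.5},
    {"delta_pos": [0,0,0],"turn": 0,"jaw": 0.6},
    {"delta_pos": [0,0,0],"turn": 0,"jaw": 0.6},
    {"delta_pos": [0,0,0],"turn": 0,"jaw": 0.6}
  ],
  "force": 30
}}

```text
clock: 14.18
tool_pos: [0.4805, -0.3086, 0.0333]
eef_rot: [0.999, 0.035, -0.004, 0.001]
contact_force: [-3.3, -0.6, 4.6]
opening: 0.544
```

```bash
python3 go.py .4807 -.3084 .032 4.06
```

```text
t 14.18 tcp [ 0.4805 -0.3086  0.0333] yaw 3.96 F [-3.3 -0.6  4.6] op 47.9 -> delta [0.02, -0.02, 0.13] turn -0.1
```

Emit:
{"api": "send_rows", "payload": {
  "series": [
    {"delta_pos": [0,0,-0.5],"turn": 0,"jaw": 0.7},
    {"delta_pos": [0,0,-1.5],"turn": 0,"jaw": 0.7},
    {"delta_pos": [0,0,-3],"turn": 0,"jaw": 0.7},
    {"delta_pos": [0,0,-3],"turn": 0,"jaw": 0.7},
    {"delta_pos": [0,0,-3],"turn": 0,"jaw": 0.7}
  ],
  "force": 40
}}

```text
clock: 14.6
tool_pos: [0.4832, -0.3085, 0.064]
eef_rot: [0.999, 0.035, -0.001, 0.001]
contact_force: [-0.4, -0.3, -3.5]
opening: 0.538
```

Emit:
{"api": "send_rows", "payload": {
  "series": [
    {"delta_pos": [0,0,-1.5],"turn": 0,"jaw": 0.7},
    {"delta_pos": [0,0,-3.5],"turn": 0,"jaw": 0.7},
    {"delta_pos": [0,0,-6],"turn": 0,"jaw": 0.7},
    {"delta_pos": [0,0,-8.5],"turn": 0,"jaw": 0.7},
    {"delta_pos": [0,0,-9],"turn": 0,"jaw": 0.7},
    {"delta_pos": [0,0,-9],"turn": 0,"jaw": 0.7}
  ]
}}

```text
clock: 15.1
tool_pos: [0.4839, -0.3086, 0.1542]
eef_rot: [0.999, 0.035, -0.001, 0.001]
contact_force: [-0.2, -0.0, -3.5]
opening: 0.54
```

```bash
python3 go.py .5733 -.1451 .12 4.06
python3 - <<'E'
from h import *
i=vision.snapshot("side"); up("side",i,(270,270,430,430),4,"pics/s15.png")
E
```

```text
t 15.1 tcp [ 0.4839 -0.3086  0.1542] yaw 3.99 F [-0.2 -0.  -3.5] op 47.5 -> delta [10.06, -15.69, 3.37] turn -0.07
```

View pics/s15.png

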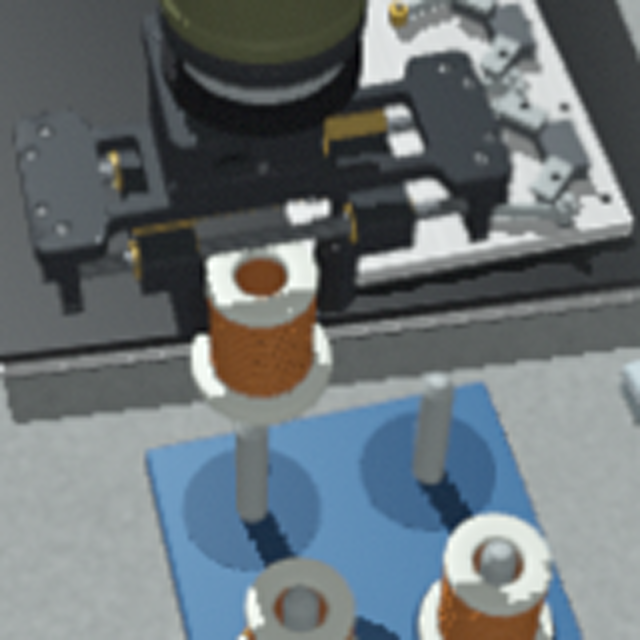

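Run:
```python
from h import *
from fit import px
s=px((270,270),4,[(261.5,268),(261,372)])
print(onz("side",s[:1],.206),onz("side",s[1:],.136), (proj("side",[(.4839,-.3086,.206),(.4839,-.3086,.136)])-[270,270])*4)
```

```text
[[ 0.48535609 -0.3051421   0.206     ]] [[ 0.48469287 -0.31030306  0.136     ]] [[257.78920284 273.52162315]
 [257.17243034 367.50675801]]
```

Emit:
{"api": "send_rows", "payload": {
  "series": [
    {"delta_pos": [1,-2,0],"turn": 0,"jaw": 0.7},
    {"delta_pos": [3,-5,0],"turn": 0,"jaw": 0.7},
    {"delta_pos": [5,-8,0],"turn": 0,"jaw": 0.7},
    {"delta_pos": [7,-11.5,0.5],"turn": 0,"jaw": 0.7},
    {"delta_pos": [8.5,-14,1.5],"turn": 0,"jaw": 0.7},
    {"delta_pos": [9.3,-15.4,3],"turn": 0,"jaw": 0.7},
    {"delta_pos": [9.5,-15.7,4],"turn": 0,"jaw": 0.7},
    {"delta_pos": [9.5,-15.7,5],"turn": 0,"jaw": 0.7}
  ]
}}

```text
clock: 15.82
tool_pos: [0.5653, -0.1434, 0.1001]
eef_rot: [0.999, 0.036, -0.004, -0.0]
contact_force: [0.3, -0.9, -4.3]
opening: 0.542
```

Emit:
{"api": "send_rows", "payload": {
  "series": [
    {"delta_pos": [0,0,0.5],"turn": 0,"jaw": 0.7},
    {"delta_pos": [0,0,0.5],"turn": 0,"jaw": 0.7},
    {"delta_pos": [0,0,0.5],"turn": 0,"jaw": 0.7},
    {"delta_pos": [0,0,0.5],"turn": 0,"jaw": 0.7}
  ]
}}

```text
clock: 16.15
tool_pos: [0.566, -0.1466, 0.098]
eef_rot: [0.999, 0.034, -0.002, 0.001]
contact_force: [-0.2, 0.4, -4.2]
opening: 0.534
```

```bash
python3 go.py .5683 -.1455 .0625 4.06
python3 - <<'E'
from h import *
i=vision.snapshot("side"); up("side",i,(300,220,450,350),5,"pics/s16.png")
i=vision.snapshot("top"); up("top",i,(330,150,450,270),5,"pics/t16.png")
E
```

```text
t 16.15 tcp [ 0.566  -0.1466  0.098 ] yaw 3.86 F [-0.2  0.4 -4.2] op 47.0 -> delta [0.25, -0.1, 3.55] turn -0.2
```

View pics/s16.png

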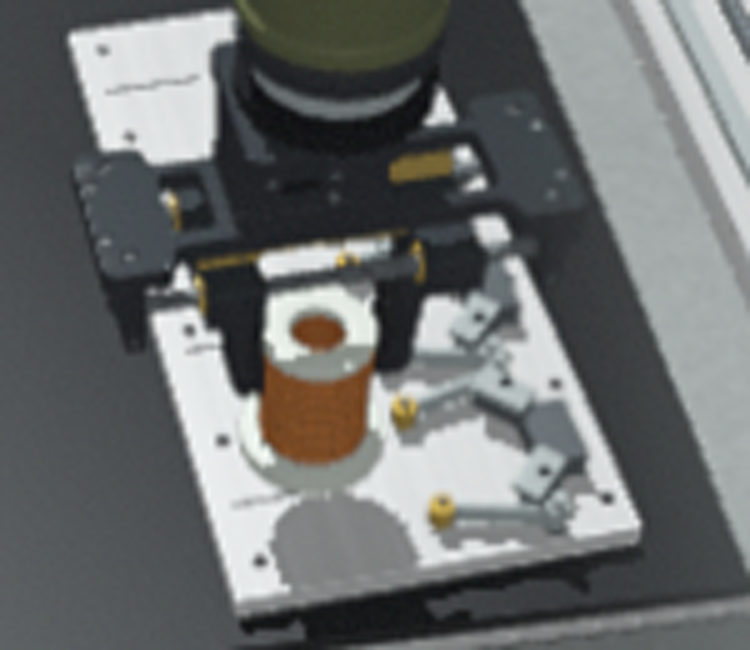

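View pics/t16.png

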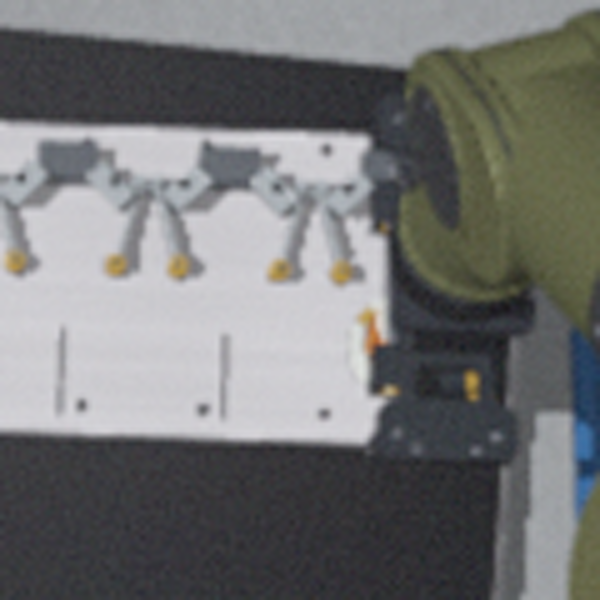

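Emit:
{"api": "send_rows", "payload": {
  "series": [
    {"delta_pos": [0.25,-0.1,0.8],"turn": -0.2,"jaw": 0.7},
    {"delta_pos": [0.25,-0.1,2],"turn": -0.2,"jaw": 0.7},
    {"delta_pos": [0.25,-0.1,3],"turn": -0.2,"jaw": 0.7},
    {"delta_pos": [0.25,-0.1,3.5],"turn": -0.2,"jaw": 0.7},
    {"delta_pos": [0.25,-0.1,3.5],"turn": -0.2,"jaw": 0.7},
    {"delta_pos": [0.25,-0.1,3.5],"turn": -0.2,"jaw": 0.7}
  ]
}}

```text
clock: 16.75
tool_pos: [0.5681, -0.1437, 0.062]
eef_rot: [0.999, 0.037, -0.003, 0.0]
contact_force: [-0.2, -0.2, -3.2]
opening: 0.54
```

Emit:
{"api": "send_rows", "payload": {
  "series": [
    {"delta_pos": [0,0,0.1],"turn": 0,"jaw": 0.7},
    {"delta_pos": [0,0,0.15],"turn": 0,"jaw": 0.7},
    {"delta_pos": [0,0,0.2],"turn": 0,"jaw": 0.7},
    {"delta_pos": [0,0,0.2],"turn": 0,"jaw": 0.7}
  ]
}}

```text
clock: 17.08
tool_pos: [0.5684, -0.1439, 0.0607]
eef_rot: [0.999, 0.037, -0.002, 0.0]
contact_force: [0.3, -0.3, -3.3]
opening: 0.541
```

```bash
python3 go.py .5683 -.1455 .06 4.06
```

```text
t 17.08 tcp [ 0.5684 -0.1439  0.0607] yaw 4.19 F [ 0.3 -0.3 -3.3] op 47.6 -> delta [-0.02, 0.15, 0.07] turn 0.13
```

Emit:
{"api": "send_rows", "payload": {
  "series": [
    {"delta_pos": [0,0.15,0.1],"turn": 0.1,"jaw": 0.7},
    {"delta_pos": [0,0.15,0.1],"turn": 0.1,"jaw": 0.7},
    {"delta_pos": [0,0.15,0.1],"turn": 0.1,"jaw": 0.7}
  ]
}}

```text
clock: 17.33
tool_pos: [0.569, -0.1448, 0.0603]
eef_rot: [0.999, 0.036, -0.002, 0.0]
contact_force: [-0.6, 1.6, 3.3]
opening: 0.538
```

Emit:
{"api": "send_rows", "payload": {
  "series": [
    {"delta_pos": [0,0,0.05],"turn": 0,"jaw": 0.7},
    {"delta_pos": [0,0,0.1],"turn": 0,"jaw": 0.7},
    {"delta_pos": [0,0,0.1],"turn": 0,"jaw": 0.7}
  ]
}}

```text
clock: 17.58
tool_pos: [0.569, -0.1448, 0.0602]
eef_rot: [0.999, 0.036, -0.002, 0.0]
contact_force: [-2.7, 1.4, 11.0]
opening: 0.538
```

Emit:
{"api": "send_rows", "payload": {
  "series": [
    {"delta_pos": [0,0,-0.1],"turn": 0,"jaw": 0.7},
    {"delta_pos": [0.5,0,-0.1],"turn": 0,"jaw": 0.7},
    {"delta_pos": [1,0,-0.1],"turn": 0,"jaw": 0.7},
    {"delta_pos": [1.5,0,-0.1],"turn": 0,"jaw": 0.7},
    {"delta_pos": [2,0,-0.1],"turn": 0,"jaw": 0.7},
    {"delta_pos": [2,0,-0.1],"turn": 0,"jaw": 0.7}
  ]
}}

```text
clock: 18.08
tool_pos: [0.5893, -0.1448, 0.0603]
eef_rot: [0.999, 0.035, -0.002, 0.001]
contact_force: [-1.0, 0.2, 6.9]
opening: 0.538
```

```bash
python3 go.py .6381 -.1405 .0603 4.06
python3 - <<'E'
from h import *
i=vision.snapshot("side"); up("side",i,(300,220,450,350),5,"pics/s17.png")
E
```

```text
t 18.08 tcp [ 0.5893 -0.1448  0.0603] yaw 4.06 F [-1.   0.2  6.9] op 47.3 -> delta [4.9, -0.09, -0.02] turn -0.0
```

View pics/s17.png

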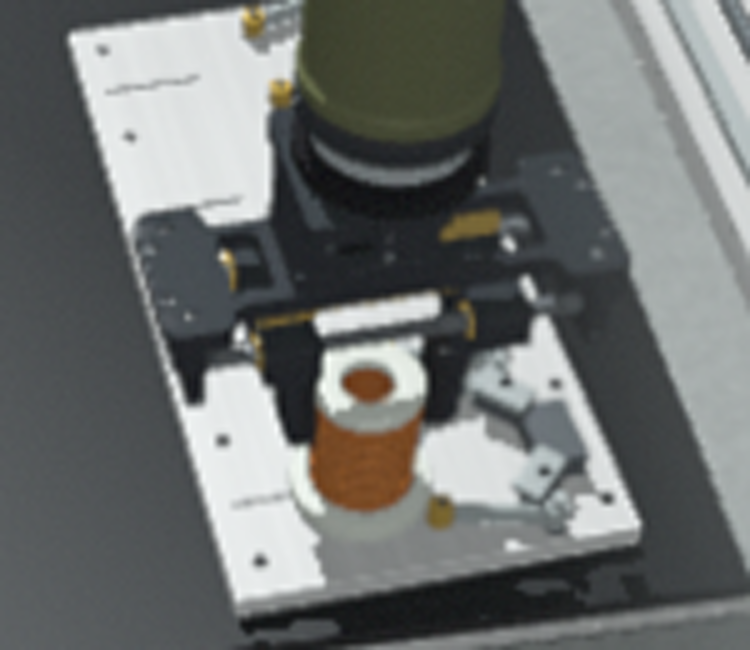

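Emit:
{"api": "send_rows", "payload": {
  "series": [
    {"delta_pos": [0.4,-0.02,-0.04],"turn": 0,"jaw": 0.7},
    {"delta_pos": [0.8,-0.04,-0.04],"turn": 0,"jaw": 0.7},
    {"delta_pos": [1.2,-0.05,-0.04],"turn": 0,"jaw": 0.7},
    {"delta_pos": [1.6,-0.06,-0.04],"turn": 0,"jaw": 0.7},
    {"delta_pos": [2.0,-0.08,-0.04],"turn": 0,"jaw": 0.7}
  ],
  "force": 50
}}

```text
clock: 18.55
tool_pos: [0.6008, -0.143, 0.0605]
eef_rot: [0.999, 0.035, -0.01, 0.002]
contact_force: [-18.2, -0.2, 23.2]
opening: 0.539
```

Emit:
{"api": "send_rows", "payload": {
  "series": [
    {"delta_pos": [0.4,-0.02,0],"turn": 0,"jaw": 0.7},
    {"delta_pos": [0.8,-0.02,0],"turn": 0,"jaw": 0.7},
    {"delta_pos": [1.2,-0.02,0],"turn": 0,"jaw": 0.7}
  ]
}}

```text
clock: 18.8
tool_pos: [0.6159, -0.1417, 0.0604]
eef_rot: [0.999, 0.035, -0.007, 0.001]
contact_force: [-8.0, 0.1, 11.4]
opening: 0.537
```

Emit:
{"api": "send_rows", "payload": {
  "series": [
    {"delta_pos": [0.4,0,0],"turn": 0,"jaw": 0.7},
    {"delta_pos": [0.8,0,0],"turn": 0,"jaw": 0.7},
    {"delta_pos": [0.8,0,0],"turn": 0,"jaw": 0.7}
  ]
}}

```text
clock: 19.05
tool_pos: [0.6312, -0.1398, 0.0605]
eef_rot: [0.999, 0.036, 0.0, 0.0]
contact_force: [2.0, -0.5, 3.8]
opening: 0.535
```

```bash
python3 go.py .6381 -.1405 .0603 4.06
```

```text
t 19.05 tcp [ 0.6312 -0.1398  0.0605] yaw 4.1 F [ 2.  -0.5  3.8] op 47.1 -> delta [0.69, 0.11, 0.02] turn 0.04
```

Emit:
{"api": "send_rows", "payload": {
  "series": [
    {"delta_pos": [0.2,0,0],"turn": 0,"jaw": 0.7},
    {"delta_pos": [0.4,0,0],"turn": 0,"jaw": 0.7},
    {"delta_pos": [0.6,0,0],"turn": 0,"jaw": 0.7},
    {"delta_pos": [0.6,0,0],"turn": 0,"jaw": 0.7}
  ]
}}

```text
clock: 19.38
tool_pos: [0.6363, -0.1397, 0.0605]
eef_rot: [0.999, 0.036, -0.001, 0.0]
contact_force: [3.3, -0.8, 5.9]
opening: 0.535
```

```bash
python3 go.py .6381 -.1405 .0603 4.06
python3 - <<'E'
from h import *
i=vision.snapshot("side"); up("side",i,(300,220,450,350),5,"pics/s18.png")
E
```

```text
t 19.38 tcp [ 0.6363 -0.1397  0.0605] yaw 4.08 F [ 3.3 -0.8  5.9] op 47.1 -> delta [0.17, 0.09, 0.02] turn 0.02
```

View pics/s18.png

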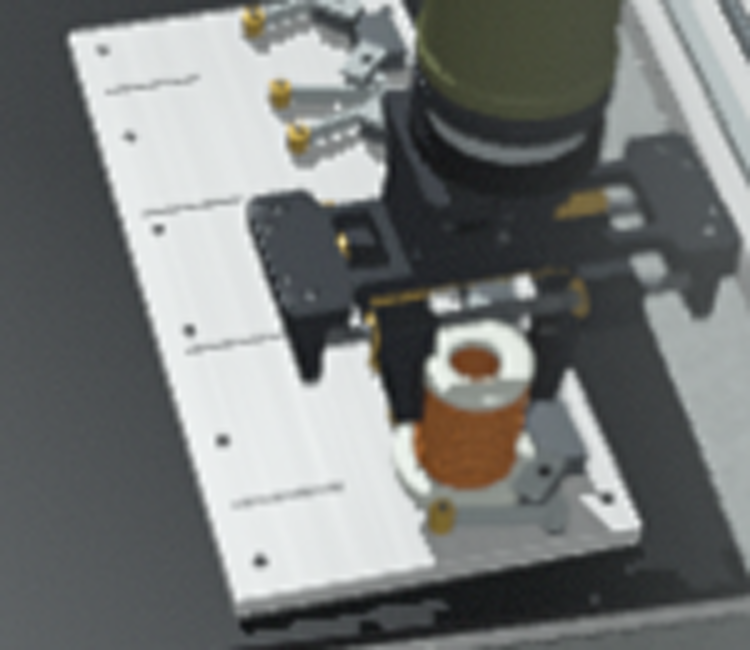

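Emit:
{"api": "send_rows", "payload": {
  "series": [
    {"delta_pos": [0.1,0.05,0],"turn": 0,"jaw": 0.7},
    {"delta_pos": [0.2,0.05,0],"turn": 0,"jaw": 0.7},
    {"delta_pos": [0.2,0.05,0],"turn": 0,"jaw": 0.7}
  ]
}}

```text
clock: 19.68
tool_pos: [0.6375, -0.1399, 0.0604]
eef_rot: [0.999, 0.036, -0.001, 0.0]
contact_force: [2.3, -0.1, 5.9]
opening: 0.536
```

Emit:
{"api": "send_rows", "payload": {
  "series": [
    {"delta_pos": [0.1,0,0],"turn": 0,"jaw": 0.7},
    {"delta_pos": [0.2,0,0],"turn": 0,"jaw": 0.7},
    {"delta_pos": [0.2,0,0],"turn": 0,"jaw": 0.7}
  ]
}}

```text
clock: 19.93
tool_pos: [0.6377, -0.1398, 0.0603]
eef_rot: [0.999, 0.036, -0.003, 0.0]
contact_force: [-2.7, 1.7, 9.6]
opening: 0.537
```

```bash
python3 go.py .6381 -.1405 .0603 4.06
```

```text
t 19.93 tcp [ 0.6377 -0.1398  0.0603] yaw 4.08 F [-2.7  1.7  9.6] op 47.2 -> delta [0.04, 0.07, 0.0] turn 0.02
```

Emit:
{"api": "send_rows", "payload": {
  "series": [
    {"delta_pos": [0.1,0,-0.05],"turn": 0,"jaw": 0.7},
    {"delta_pos": [0.15,0,-0.05],"turn": 0,"jaw": 0.7}
  ]
}}

```text
clock: 20.1
tool_pos: [0.6378, -0.1398, 0.0603]
eef_rot: [0.999, 0.036, -0.005, 0.0]
contact_force: [-5.6, 1.1, 10.9]
opening: 0.534
```

Emit:
{"api": "send_rows", "payload": {
  "series": [
    {"delta_pos": [-0.1,0,0],"turn": 0,"jaw": 0.4},
    {"delta_pos": [-0.1,0,0],"turn": 0,"jaw": 0.28},
    {"delta_pos": [-0.1,0,0],"turn": 0,"jaw": 0.22},
    {"delta_pos": [-0.1,0,0],"turn": 0,"jaw": 0.22},
    {"delta_pos": [-0.1,0,-2],"turn": 0,"jaw": 0.22},
    {"delta_pos": [-0.1,0,-5],"turn": 0,"jaw": 0.22},
    {"delta_pos": [-0.1,0,-9],"turn": 0,"jaw": 0.22},
    {"delta_pos": [-0.1,0,-10],"turn": 0,"jaw": 0.22}
  ]
}}

```text
clock: 20.77
tool_pos: [0.6425, -0.1395, 0.1656]
eef_rot: [0.999, 0.035, 0.002, 0.001]
contact_force: [0.9, -0.7, 1.3]
opening: 0.782
```

```bash
python3 go.py .4887 -.398 .15 4.06
python3 - <<'E'
from h import *
i=vision.snapshot("side"); up("side",i,(300,220,450,350),5,"pics/s19.png")
E
```

```text
t 20.77 tcp [ 0.6425 -0.1395  0.1656] yaw 4.07 F [ 0.9 -0.7  1.3] op 68.8 -> delta [-17.18, 24.69, 1.54] turn 0.01
```

View pics/s19.png

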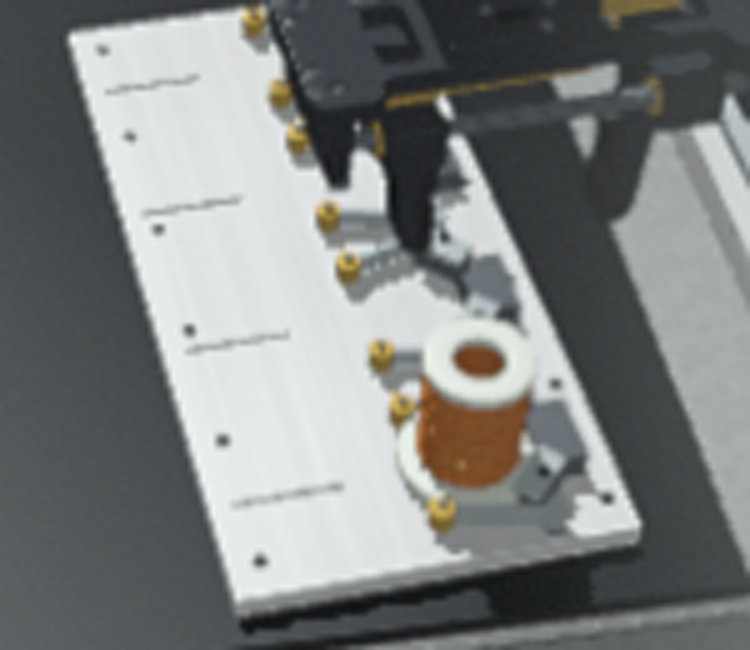

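Emit:
{"api": "send_rows", "payload": {
  "series": [
    {"delta_pos": [-2,3,0],"turn": 0,"jaw": 0.18},
    {"delta_pos": [-4.5,6.5,0],"turn": 0,"jaw": 0.18},
    {"delta_pos": [-7,10,0],"turn": 0,"jaw": 0.18},
    {"delta_pos": [-9.5,13.5,0],"turn": 0,"jaw": 0.18},
    {"delta_pos": [-12,17,0],"turn": 0,"jaw": 0.18},
    {"delta_pos": [-14.5,20.5,0],"turn": 0,"jaw": 0.18},
    {"delta_pos": [-16.5,23.5,0],"turn": 0,"jaw": 0.18},
    {"delta_pos": [-17.2,24.7,1],"turn": 0,"jaw": 0.18}
  ]
}}

```text
clock: 21.48
tool_pos: [0.4801, -0.4066, 0.1508]
eef_rot: [1.0, 0.031, -0.004, 0.003]
contact_force: [-0.3, -1.1, -0.8]
opening: 0.821
```

Emit:
{"api": "send_rows", "payload": {
  "series": [
    {"delta_pos": [0,0,1.5],"turn": 0,"jaw": 0.18},
    {"delta_pos": [0,0,3],"turn": 0,"jaw": 0.18},
    {"delta_pos": [0,0,3],"turn": 0,"jaw": 0.18},
    {"delta_pos": [0,0,3],"turn": 0,"jaw": 0.18}
  ]
}}

```text
clock: 21.82
tool_pos: [0.4845, -0.3975, 0.1197]
eef_rot: [0.999, 0.036, -0.004, -0.001]
contact_force: [0.6, 0.4, 0.3]
opening: 0.819
```

```bash
python3 go.py .4887 -.398 .032 4.06
python3 - <<'E'
from h import *
i=vision.snapshot("side"); up("side",i,(270,320,430,470),4,"pics/s20.png")
E
```

```text
t 21.82 tcp [ 0.4845 -0.3975  0.1197] yaw 4.14 F [0.6 0.4 0.3] op 72.1 -> delta [0.48, 0.1, 8.77] turn 0.08
```

View pics/s20.png

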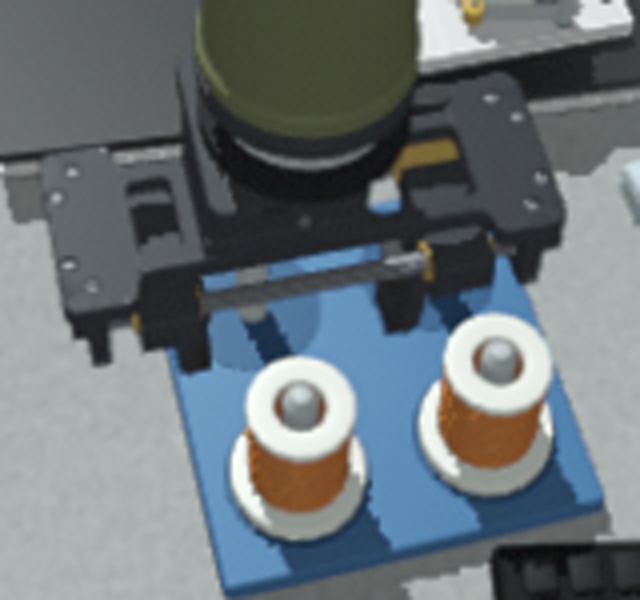

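Emit:
{"api": "send_rows", "payload": {
  "series": [
    {"delta_pos": [0.5,0.1,1],"turn": 0.1,"jaw": 0.18},
    {"delta_pos": [0.5,0.1,2],"turn": 0.1,"jaw": 0.18},
    {"delta_pos": [0.5,0.1,3.5],"turn": 0.1,"jaw": 0.18},
    {"delta_pos": [0.5,0.1,5],"turn": 0.1,"jaw": 0.18},
    {"delta_pos": [0.5,0.1,5],"turn": 0.1,"jaw": 0.18},
    {"delta_pos": [0.5,0.1,5],"turn": 0.1,"jaw": 0.18}
  ]
}}

```text
clock: 22.37
tool_pos: [0.4897, -0.3985, 0.0703]
eef_rot: [0.999, 0.035, -0.003, -0.0]
contact_force: [0.2, 0.4, 0.1]
opening: 0.816
```

```bash
python3 go.py .4887 -.398 .032 4.06
```

```text
t 22.37 tcp [ 0.4897 -0.3985  0.0703] yaw 4.03 F [0.2 0.4 0.1] op 71.9 -> delta [-0.07, -0.06, 3.83] turn -0.03
```

Emit:
{"api": "send_rows", "payload": {
  "series": [
    {"delta_pos": [-0.05,0,1],"turn": 0,"jaw": 0.18},
    {"delta_pos": [-0.05,0,2],"turn": 0,"jaw": 0.18},
    {"delta_pos": [-0.05,0,3],"turn": 0,"jaw": 0.18},
    {"delta_pos": [-0.05,0,3.8],"turn": 0,"jaw": 0.18},
    {"delta_pos": [-0.05,0,3.8],"turn": 0,"jaw": 0.18}
  ]
}}

```text
clock: 22.78
tool_pos: [0.4879, -0.3986, 0.031]
eef_rot: [0.999, 0.035, -0.004, -0.001]
contact_force: [-0.7, -0.4, -0.4]
opening: 0.82
```

Emit:
{"api": "send_rows", "payload": {
  "series": [
    {"delta_pos": [0,0,0],"turn": 0,"jaw": 0.3},
    {"delta_pos": [0,0,0],"turn": 0,"jaw": 0.4},
    {"delta_pos": [0,0,0],"turn": 0,"jaw": 0.5},
    {"delta_pos": [0,0,0],"turn": 0,"jaw": 0.6},
    {"delta_pos": [0,0,0],"turn": 0,"jaw": 0.6},
    {"delta_pos": [0,0,0],"turn": 0,"jaw": 0.6}
  ],
  "force": 40
}}

```text
clock: 23.28
tool_pos: [0.4889, -0.3995, 0.0336]
eef_rot: [0.999, 0.035, -0.003, 0.001]
contact_force: [-1.4, 0.8, 3.8]
opening: 0.541
```

```bash
python3 go.py .4887 -.398 .032 4.06
```

```text
t 23.28 tcp [ 0.4889 -0.3995  0.0336] yaw 3.98 F [-1.4  0.8  3.8] op 47.6 -> delta [-0.01, -0.15, 0.16] turn -0.08
```

Emit:
{"api": "send_rows", "payload": {
  "series": [
    {"delta_pos": [0,0,-0.5],"turn": 0,"jaw": 0.7},
    {"delta_pos": [0,0,-1.5],"turn": 0,"jaw": 0.7},
    {"delta_pos": [0,0,-3],"turn": 0,"jaw": 0.7},
    {"delta_pos": [0,0,-5],"turn": 0,"jaw": 0.7},
    {"delta_pos": [0,0,-7.5],"turn": 0,"jaw": 0.7},
    {"delta_pos": [0,0,-10],"turn": 0,"jaw": 0.7},
    {"delta_pos": [0,0,-12],"turn": 0,"jaw": 0.7},
    {"delta_pos": [0,0,-12],"turn": 0,"jaw": 0.7}
  ]
}}

```text
clock: 23.95
tool_pos: [0.493, -0.4001, 0.1581]
eef_rot: [0.999, 0.035, 0.001, 0.003]
contact_force: [1.0, -0.0, -2.7]
opening: 0.538
```

```bash
python3 go.py .5617 -.0537 .145 4.06
python3 - <<'E'
from h import *
i=vision.snapshot("side"); up("side",i,(270,300,430,460),4,"pics/s21.png")
E
```

```text
t 23.95 tcp [ 0.493  -0.4001  0.1581] yaw 3.99 F [ 1.  -0.  -2.7] op 47.3 -> delta [9.26, -34.08, 1.16] turn -0.07
```

View pics/s21.png

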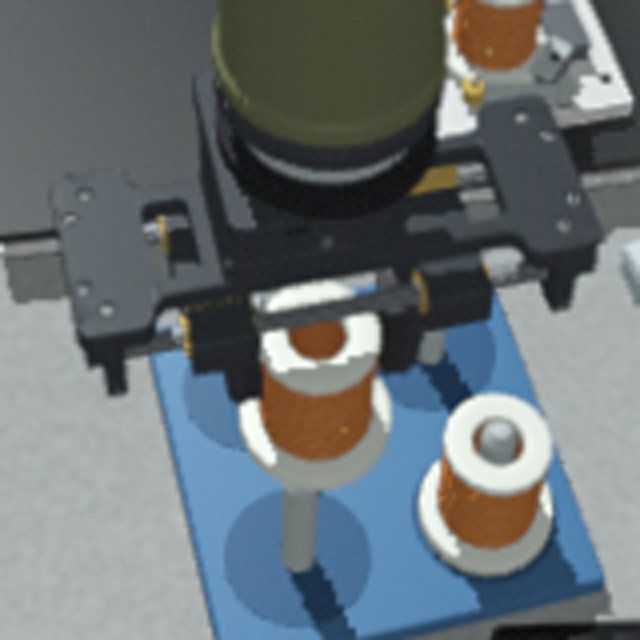

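Emit:
{"api": "send_rows", "payload": {
  "series": [
    {"delta_pos": [0.5,-2,-0.5],"turn": 0,"jaw": 0.7},
    {"delta_pos": [1.5,-5,-1],"turn": 0,"jaw": 0.7},
    {"delta_pos": [2.5,-9,-1],"turn": 0,"jaw": 0.7},
    {"delta_pos": [3.5,-13,-1],"turn": 0,"jaw": 0.7},
    {"delta_pos": [4.5,-17,-1],"turn": 0,"jaw": 0.7},
    {"delta_pos": [5.5,-21,-1],"turn": 0,"jaw": 0.7},
    {"delta_pos": [6.5,-25,-1],"turn": 0,"jaw": 0.7},
    {"delta_pos": [7.5,-28.5,-1],"turn": 0,"jaw": 0.7}
  ]
}}

```text
clock: 24.67
tool_pos: [0.5437, -0.1064, 0.1612]
eef_rot: [0.999, 0.036, -0.004, -0.0]
contact_force: [0.9, 0.3, -2.8]
opening: 0.537
```

```bash
python3 go.py .5617 -.0537 .145 4.06
```

```text
t 24.67 tcp [ 0.5437 -0.1064  0.1612] yaw 4.1 F [ 0.9  0.3 -2.8] op 47.2 -> delta [2.18, -5.13, 1.61] turn 0.04
```

Emit:
{"api": "send_rows", "payload": {
  "series": [
    {"delta_pos": [0.8,-2,0],"turn": 0,"jaw": 0.7},
    {"delta_pos": [1.6,-4,1],"turn": 0,"jaw": 0.7},
    {"delta_pos": [2,-4.8,3],"turn": 0,"jaw": 0.7},
    {"delta_pos": [2,-4.8,5],"turn": 0,"jaw": 0.7},
    {"delta_pos": [2,-4.8,6.5],"turn": 0,"jaw": 0.7},
    {"delta_pos": [2,-4.8,6.5],"turn": 0,"jaw": 0.7},
    {"delta_pos": [2,-4.8,6.5],"turn": 0,"jaw": 0.7},
    {"delta_pos": [2,-4.8,6.5],"turn": 0,"jaw": 0.7}
  ]
}}

```text
clock: 25.33
tool_pos: [0.5612, -0.0603, 0.0976]
eef_rot: [0.999, 0.035, -0.003, 0.0]
contact_force: [-0.4, 0.2, -3.2]
opening: 0.539
```

```bash
python3 go.py .5617 -.0537 .0606 4.06
python3 - <<'E'
from h import *
i=vision.snapshot("side"); up("side",i,(300,220,450,350),5,"pics/s22.png")
E
```

```text
t 25.33 tcp [ 0.5612 -0.0603  0.0976] yaw 3.98 F [-0.4  0.2 -3.2] op 47.4 -> delta [0.11, -0.66, 3.7] turn -0.08
```

View pics/s22.png

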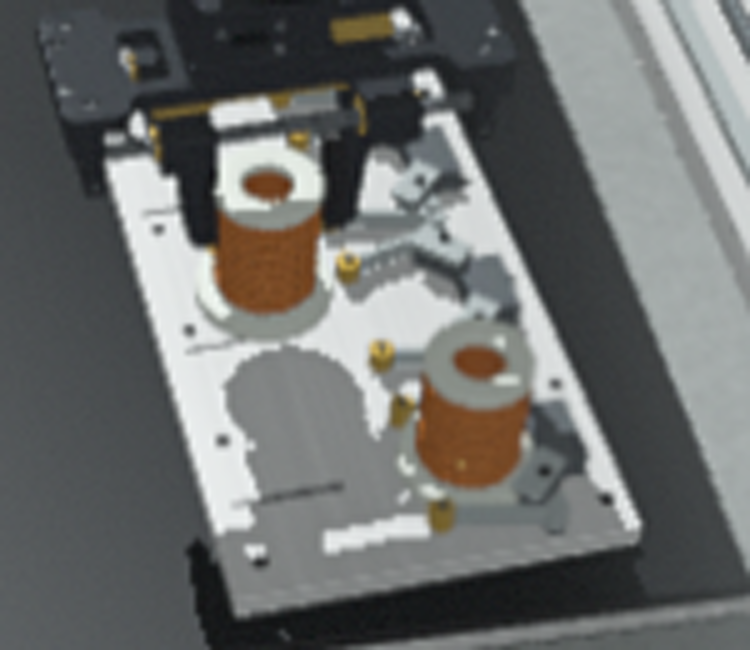

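Emit:
{"api": "send_rows", "payload": {
  "series": [
    {"delta_pos": [0.1,-0.4,0.8],"turn": 0,"jaw": 0.7},
    {"delta_pos": [0.1,-0.65,2],"turn": 0,"jaw": 0.7},
    {"delta_pos": [0.1,-0.65,3],"turn": 0,"jaw": 0.7},
    {"delta_pos": [0.1,-0.65,3.5],"turn": 0,"jaw": 0.7},
    {"delta_pos": [0.1,-0.65,3.5],"turn": 0,"jaw": 0.7},
    {"delta_pos": [0.1,-0.65,3.5],"turn": 0,"jaw": 0.7}
  ]
}}

```text
clock: 25.88
tool_pos: [0.5615, -0.0539, 0.0623]
eef_rot: [0.999, 0.035, -0.003, 0.0]
contact_force: [0.5, -0.2, -2.7]
opening: 0.538
```

```bash
python3 go.py .5617 -.0537 .0606 4.06
python3 - <<'E'
from h import *
from fit import px
s=px((300,220),5,[(268,181)])
print(onz("side",s,.149),"vs .5612 -.0603")
E
```

```text
t 25.88 tcp [ 0.5615 -0.0539  0.0623] yaw 3.99 F [ 0.5 -0.2 -2.7] op 47.3 -> delta [0.03, -0.02, 0.17] turn -0.07
[[ 0.562445   -0.05789498  0.149     ]] vs .5612 -.0603
```

Emit:
{"api": "send_rows", "payload": {
  "series": [
    {"delta_pos": [0,0.05,0.1],"turn": 0,"jaw": 0.7},
    {"delta_pos": [0,0.05,0.2],"turn": 0,"jaw": 0.7},
    {"delta_pos": [0,0.05,0.2],"turn": 0,"jaw": 0.7},
    {"delta_pos": [0,0.05,0.2],"turn": 0,"jaw": 0.7}
  ],
  "force": 50
}}

```text
clock: 26.22
tool_pos: [0.5618, -0.0544, 0.0608]
eef_rot: [0.999, 0.035, -0.002, 0.0]
contact_force: [0.2, -0.2, -3.3]
opening: 0.539
```

Emit:
{"api": "send_rows", "payload": {
  "series": [
    {"delta_pos": [0,0,0.1],"turn": 0,"jaw": 0.7},
    {"delta_pos": [0,0,0.1],"turn": 0,"jaw": 0.7},
    {"delta_pos": [0,0,0.1],"turn": 0,"jaw": 0.7}
  ]
}}

```text
clock: 26.47
tool_pos: [0.5618, -0.0544, 0.0606]
eef_rot: [0.999, 0.035, -0.002, 0.001]
contact_force: [-2.5, -0.3, 5.4]
opening: 0.538
```

```bash
python3 go.py .6316 -.0487 .0606 4.06
```

```text
t 26.47 tcp [ 0.5618 -0.0544  0.0606] yaw 3.99 F [-2.5 -0.3  5.4] op 47.3 -> delta [7.0, -0.08, -0.03] turn -0.07
```

Emit:
{"api": "send_rows", "payload": {
  "series": [
    {"delta_pos": [0.3,0,-0.06],"turn": 0,"jaw": 0.7},
    {"delta_pos": [0.7,0,-0.06],"turn": 0,"jaw": 0.7},
    {"delta_pos": [1.1,-0.02,-0.06],"turn": 0,"jaw": 0.7},
    {"delta_pos": [1.5,-0.02,-0.06],"turn": 0,"jaw": 0.7},
    {"delta_pos": [1.9,-0.04,-0.06],"turn": 0,"jaw": 0.7},
    {"delta_pos": [2.3,-0.04,-0.06],"turn": 0,"jaw": 0.7},
    {"delta_pos": [2.6,-0.06,-0.06],"turn": 0,"jaw": 0.7}
  ]
}}

```text
clock: 27.05
tool_pos: [0.5879, -0.0518, 0.0606]
eef_rot: [0.999, 0.035, -0.003, 0.001]
contact_force: [-5.9, 1.9, 9.9]
opening: 0.534
```

Emit:
{"api": "send_rows", "payload": {
  "series": [
    {"delta_pos": [0.4,-0.02,-0.03],"turn": 0,"jaw": 0.7},
    {"delta_pos": [0.8,-0.02,-0.06],"turn": 0,"jaw": 0.7},
    {"delta_pos": [1.2,-0.02,-0.06],"turn": 0,"jaw": 0.7},
    {"delta_pos": [1.6,-0.02,-0.06],"turn": 0,"jaw": 0.7}
  ]
}}

```text
clock: 27.38
tool_pos: [0.5957, -0.0515, 0.0609]
eef_rot: [0.999, 0.035, -0.01, 0.002]
contact_force: [-15.7, 0.2, 19.1]
opening: 0.537
```

```bash
python3 go.py .6316 -.0487 .0606 4.06
```

```text
t 27.38 tcp [ 0.5957 -0.0515  0.0609] yaw 3.98 F [-15.7   0.2  19.1] op 47.3 -> delta [3.6, -0.03, -0.04] turn -0.08
```

Emit:
{"api": "send_rows", "payload": {
  "series": [
    {"delta_pos": [0.4,0,-0.02],"turn": 0,"jaw": 0.7},
    {"delta_pos": [0.8,0,-0.02],"turn": 0,"jaw": 0.7},
    {"delta_pos": [1.2,0,-0.02],"turn": 0,"jaw": 0.7},
    {"delta_pos": [1.6,0,-0.02],"turn": 0,"jaw": 0.7}
  ]
}}

```text
clock: 27.72
tool_pos: [0.6195, -0.0494, 0.0609]
eef_rot: [0.999, 0.035, -0.003, 0.0]
contact_force: [0.3, -0.7, 0.4]
opening: 0.537
```

Emit:
{"api": "send_rows", "payload": {
  "series": [
    {"delta_pos": [0.4,0,0],"turn": 0,"jaw": 0.7},
    {"delta_pos": [0.8,0,0],"turn": 0,"jaw": 0.7},
    {"delta_pos": [0.8,0,0],"turn": 0,"jaw": 0.7}
  ]
}}

```text
clock: 27.97
tool_pos: [0.6311, -0.0482, 0.0611]
eef_rot: [0.999, 0.035, 0.001, -0.0]
contact_force: [4.5, -0.0, -0.4]
opening: 0.534
```

```bash
python3 go.py .6316 -.0487 .0606 4.06
```

```text
t 27.97 tcp [ 0.6311 -0.0482  0.0611] yaw 3.98 F [ 4.5 -0.  -0.4] op 47.0 -> delta [0.05, 0.05, 0.05] turn -0.08
```

Emit:
{"api": "send_rows", "payload": {
  "series": [
    {"delta_pos": [0.1,0.03,0.05],"turn": 0,"jaw": 0.7},
    {"delta_pos": [0.2,0.03,0.05],"turn": 0,"jaw": 0.7},
    {"delta_pos": [0.2,0.03,0.05],"turn": 0,"jaw": 0.7}
  ]
}}

```text
clock: 28.22
tool_pos: [0.631, -0.0485, 0.0608]
eef_rot: [0.999, 0.035, -0.001, -0.0]
contact_force: [5.1, 1.9, 1.9]
opening: 0.534
```

Emit:
{"api": "send_rows", "payload": {
  "series": [
    {"delta_pos": [0.1,0,0],"turn": 0,"jaw": 0.7},
    {"delta_pos": [0.2,0,0],"turn": 0,"jaw": 0.7},
    {"delta_pos": [0.2,0,0],"turn": 0,"jaw": 0.7}
  ]
}}

```text
clock: 28.47
tool_pos: [0.6312, -0.0485, 0.0607]
eef_rot: [0.999, 0.035, -0.003, 0.0]
contact_force: [2.6, -0.3, 6.6]
opening: 0.536
```

Emit:
{"api": "send_rows", "payload": {
  "series": [
    {"delta_pos": [0.1,0,0],"turn": 0,"jaw": 0.7},
    {"delta_pos": [0.2,0,0],"turn": 0,"jaw": 0.7},
    {"delta_pos": [0.2,0,0],"turn": 0,"jaw": 0.7}
  ]
}}

```text
clock: 28.72
tool_pos: [0.6314, -0.0486, 0.0607]
eef_rot: [0.999, 0.035, -0.004, 0.001]
contact_force: [-3.1, 1.0, 11.5]
opening: 0.538
```

Emit:
{"api": "send_rows", "payload": {
  "series": [
    {"delta_pos": [0.15,0,-0.05],"turn": 0,"jaw": 0.7},
    {"delta_pos": [0.15,0,-0.05],"turn": 0,"jaw": 0.7},
    {"delta_pos": [0,0,-0.05],"turn": 0,"jaw": 0.4},
    {"delta_pos": [-0.1,0,-0.05],"turn": 0,"jaw": 0.28},
    {"delta_pos": [-0.1,0,-0.05],"turn": 0,"jaw": 0.22},
    {"delta_pos": [-0.1,0,-0.05],"turn": 0,"jaw": 0.22}
  ]
}}

```text
clock: 29.22
tool_pos: [0.631, -0.0495, 0.0598]
eef_rot: [0.999, 0.035, -0.004, 0.001]
contact_force: [0.2, 0.2, -0.5]
opening: 0.776
```

Emit:
{"api": "send_rows", "payload": {
  "series": [
    {"delta_pos": [-0.2,0,-1],"turn": 0,"jaw": 0.2},
    {"delta_pos": [-0.2,0,-3],"turn": 0,"jaw": 0.2},
    {"delta_pos": [-0.2,0,-6],"turn": 0,"jaw": 0.2},
    {"delta_pos": [-0.2,0,-9],"turn": 0,"jaw": 0.2},
    {"delta_pos": [-0.2,0,-10],"turn": 0,"jaw": 0.2}
  ]
}}

```text
clock: 29.63
tool_pos: [0.6331, -0.0484, 0.1653]
eef_rot: [0.999, 0.035, 0.001, 0.0]
contact_force: [0.3, 0.6, 0.8]
opening: 0.799
```

```bash
python3 go.py .5783 -.390 .15 4.06
python3 - <<'E'
from h import *
i=vision.snapshot("side"); up("side",i,(300,220,450,350),5,"pics/s23.png")
E
```

```text
t 29.63 tcp [ 0.6331 -0.0484  0.1653] yaw 3.98 F [0.3 0.6 0.8] op 70.3 -> delta [-7.84, 33.7, 1.54] turn -0.08
```

View pics/s23.png

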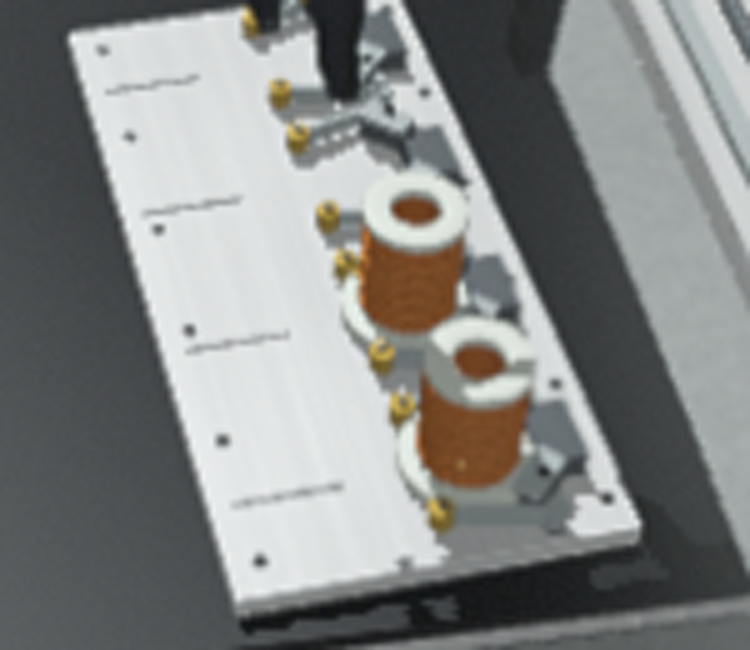

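Emit:
{"api": "send_rows", "payload": {
  "series": [
    {"delta_pos": [-1,3,0],"turn": 0,"jaw": 0.18},
    {"delta_pos": [-2,7,0],"turn": 0,"jaw": 0.18},
    {"delta_pos": [-3,11,0],"turn": 0,"jaw": 0.18},
    {"delta_pos": [-4,15,0],"turn": 0,"jaw": 0.18},
    {"delta_pos": [-5,19,0],"turn": 0,"jaw": 0.18},
    {"delta_pos": [-6,23,0],"turn": 0,"jaw": 0.18},
    {"delta_pos": [-7,27,0],"turn": 0,"jaw": 0.18},
    {"delta_pos": [-7.5,30,0],"turn": 0,"jaw": 0.18}
  ]
}}

```text
clock: 30.35
tool_pos: [0.5736, -0.3584, 0.1596]
eef_rot: [0.999, 0.033, -0.005, 0.001]
contact_force: [0.3, -0.9, -0.6]
opening: 0.821
```

```bash
python3 go.py .5783 -.390 .13 4.06
```

```text
t 30.35 tcp [ 0.5736 -0.3584  0.1596] yaw 3.76 F [ 0.3 -0.9 -0.6] op 72.3 -> delta [0.29, 3.18, 2.96] turn -0.3
```

Emit:
{"api": "send_rows", "payload": {
  "series": [
    {"delta_pos": [0,2,1],"turn": 0,"jaw": 0.18},
    {"delta_pos": [0,3.2,3],"turn": 0,"jaw": 0.18},
    {"delta_pos": [0,3.2,4],"turn": 0,"jaw": 0.18},
    {"delta_pos": [0,3.2,4],"turn": 0,"jaw": 0.18},
    {"delta_pos": [0,3.2,4],"turn": 0,"jaw": 0.18},
    {"delta_pos": [0,3.2,4],"turn": 0,"jaw": 0.18}
  ]
}}

```text
clock: 30.85
tool_pos: [0.5799, -0.3831, 0.1217]
eef_rot: [0.999, 0.036, -0.002, -0.0]
contact_force: [1.3, 0.3, 0.1]
opening: 0.821
```

```bash
python3 go.py .5783 -.390 .032 4.06
python3 - <<'E'
from h import *
i=vision.snapshot("side"); up("side",i,(270,320,430,470),4,"pics/s24.png")
E
```

```text
t 30.85 tcp [ 0.5799 -0.3831  0.1217] yaw 4.15 F [1.3 0.3 0.1] op 72.2 -> delta [-0.17, 0.68, 8.97] turn 0.09
```

View pics/s24.png

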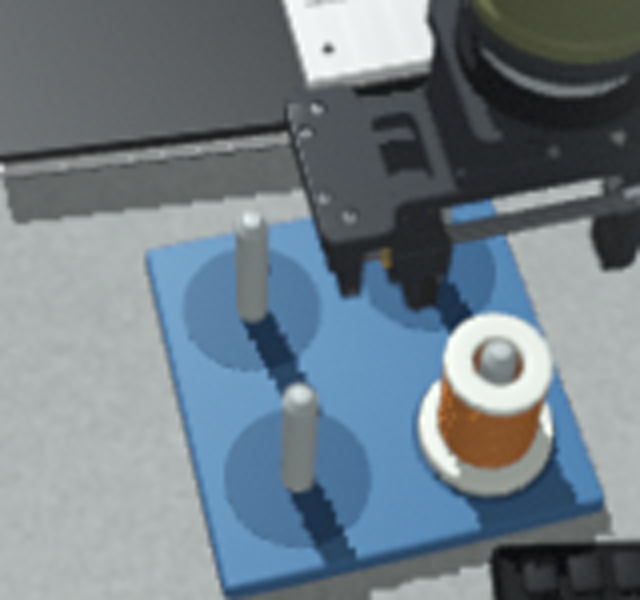

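Emit:
{"api": "send_rows", "payload": {
  "series": [
    {"delta_pos": [-0.15,0.6,1],"turn": 0.1,"jaw": 0.18},
    {"delta_pos": [-0.15,0.65,2],"turn": 0.1,"jaw": 0.18},
    {"delta_pos": [-0.15,0.65,3.5],"turn": 0.1,"jaw": 0.18},
    {"delta_pos": [-0.15,0.65,5],"turn": 0.1,"jaw": 0.18},
    {"delta_pos": [-0.15,0.65,5],"turn": 0.1,"jaw": 0.18},
    {"delta_pos": [-0.15,0.65,5],"turn": 0.1,"jaw": 0.18}
  ]
}}

```text
clock: 31.4
tool_pos: [0.5765, -0.3913, 0.0691]
eef_rot: [0.999, 0.034, -0.004, -0.001]
contact_force: [-0.6, 0.8, 0.2]
opening: 0.819
```

```bash
python3 go.py .5783 -.390 .032 4.06
```

```text
t 31.4 tcp [ 0.5765 -0.3913  0.0691] yaw 3.92 F [-0.6  0.8  0.2] op 72.1 -> delta [0.21, -0.11, 3.71] turn -0.14
```

Emit:
{"api": "send_rows", "payload": {
  "series": [
    {"delta_pos": [0.15,-0.1,1],"turn": -0.1,"jaw": 0.18},
    {"delta_pos": [0.15,-0.1,2],"turn": -0.1,"jaw": 0.18},
    {"delta_pos": [0.15,-0.1,3],"turn": -0.1,"jaw": 0.18},
    {"delta_pos": [0.15,-0.1,3.6],"turn": -0.1,"jaw": 0.18},
    {"delta_pos": [0.15,-0.1,3.6],"turn": -0.1,"jaw": 0.18}
  ]
}}

```text
clock: 31.82
tool_pos: [0.5776, -0.3904, 0.033]
eef_rot: [0.999, 0.035, -0.004, -0.0]
contact_force: [-0.3, -0.1, -0.7]
opening: 0.821
```

Emit:
{"api": "send_rows", "payload": {
  "series": [
    {"delta_pos": [0,0,0],"turn": 0,"jaw": 0.3},
    {"delta_pos": [0,0,0],"turn": 0,"jaw": 0.4},
    {"delta_pos": [0,0,0],"turn": 0,"jaw": 0.5},
    {"delta_pos": [0,0,0],"turn": 0,"jaw": 0.6},
    {"delta_pos": [0,0,0],"turn": 0,"jaw": 0.6},
    {"delta_pos": [0,0,0],"turn": 0,"jaw": 0.6}
  ],
  "force": 40
}}

```text
clock: 32.32
tool_pos: [0.5786, -0.3912, 0.0357]
eef_rot: [0.999, 0.035, -0.003, 0.001]
contact_force: [-3.2, 1.1, 3.1]
opening: 0.525
```

```bash
python3 go.py .5783 -.390 .032 4.06
```

```text
t 32.32 tcp [ 0.5786 -0.3912  0.0357] yaw 3.98 F [-3.2  1.1  3.1] op 46.2 -> delta [-0.02, -0.12, 0.37] turn -0.08
```

Emit:
{"api": "send_rows", "payload": {
  "series": [
    {"delta_pos": [0,0,-0.5],"turn": 0,"jaw": 0.7},
    {"delta_pos": [0,0,-1.5],"turn": 0,"jaw": 0.7},
    {"delta_pos": [0,0,-3],"turn": 0,"jaw": 0.7},
    {"delta_pos": [0,0,-5],"turn": 0,"jaw": 0.7},
    {"delta_pos": [0,0,-7.5],"turn": 0,"jaw": 0.7},
    {"delta_pos": [0,0,-10],"turn": 0,"jaw": 0.7},
    {"delta_pos": [0,0,-12],"turn": 0,"jaw": 0.7},
    {"delta_pos": [0,0,-13],"turn": 0,"jaw": 0.7}
  ]
}}

```text
clock: 32.98
tool_pos: [0.5816, -0.3912, 0.1697]
eef_rot: [0.999, 0.035, 0.0, 0.002]
contact_force: [1.4, -0.7, -3.2]
opening: 0.527
```

```bash
python3 go.py .5552 .0381 .17 4.06
python3 - <<'E'
from h import *
i=vision.snapshot("side"); up("side",i,(300,290,460,450),4,"pics/s25.png")
E
```

```text
t 32.98 tcp [ 0.5816 -0.3912  0.1697] yaw 3.99 F [ 1.4 -0.7 -3.2] op 46.4 -> delta [0.35, -43.01, -0.17] turn -0.07
```

View pics/s25.png

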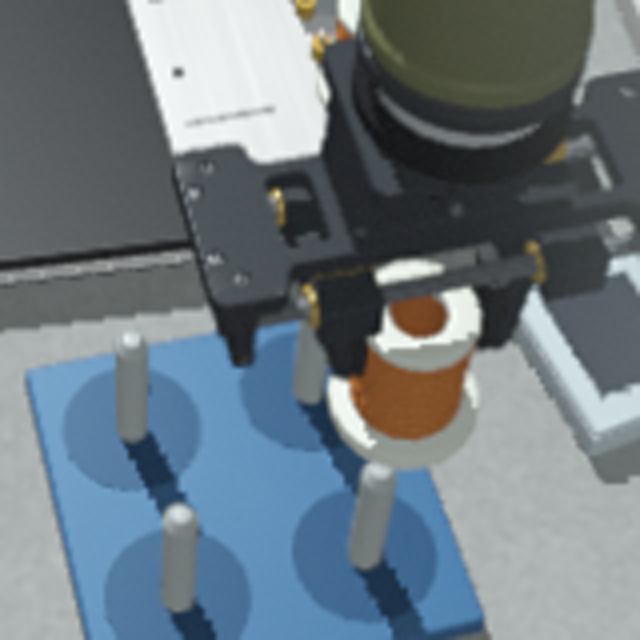

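Run:
```python
from h import *
i=vision.snapshot("side"); c=i[345:415,375:430]
cv2.imwrite("pics/s26.png",cv2.resize(c,None,fx=9,fy=9,interpolation=cv2.INTER_CUBIC))
b=.1697-.0207
print(((proj("side",[(.5816,-.3912,b+z) for z in(0,.01,.07)])-[375,345])*9).round(0))
```

```text
[[222. 420.]
 [227. 392.]
 [263. 212.]]
```

View pics/s26.png

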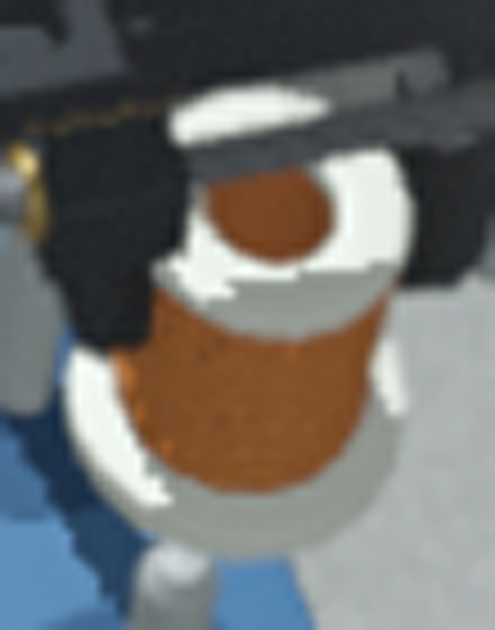

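Emit:
{"api": "send_rows", "payload": {
  "series": [
    {"delta_pos": [0,-2,0],"turn": 0,"jaw": 0.7},
    {"delta_pos": [0,-5,0],"turn": 0,"jaw": 0.7},
    {"delta_pos": [0,-9,0],"turn": 0,"jaw": 0.7},
    {"delta_pos": [0,-13,0],"turn": 0,"jaw": 0.7},
    {"delta_pos": [0,-17,0],"turn": 0,"jaw": 0.7},
    {"delta_pos": [0,-21,0],"turn": 0,"jaw": 0.7},
    {"delta_pos": [0,-25,0],"turn": 0,"jaw": 0.7},
    {"delta_pos": [0,-29,0],"turn": 0,"jaw": 0.7}
  ]
}}

```text
clock: 33.75
tool_pos: [0.5579, -0.0999, 0.1638]
eef_rot: [0.999, 0.035, -0.004, 0.0]
contact_force: [0.7, -0.4, -4.0]
opening: 0.528
```

```bash
python3 go.py .5552 .0381 .17 4.06
```

```text
t 33.75 tcp [ 0.5579 -0.0999  0.1638] yaw 3.98 F [ 0.7 -0.4 -4. ] op 46.5 -> delta [0.69, -13.78, -0.62] turn -0.08
```

Emit:
{"api": "send_rows", "payload": {
  "series": [
    {"delta_pos": [0,-4,-0.5],"turn": 0,"jaw": 0.7},
    {"delta_pos": [0,-8,-0.5],"turn": 0,"jaw": 0.7},
    {"delta_pos": [0.2,-11.5,0],"turn": 0,"jaw": 0.7},
    {"delta_pos": [0.4,-13.3,2],"turn": 0,"jaw": 0.7},
    {"delta_pos": [0.4,-13.4,4.5],"turn": 0,"jaw": 0.7},
    {"delta_pos": [0.4,-13.4,6.5],"turn": 0,"jaw": 0.7},
    {"delta_pos": [0.4,-13.4,6.5],"turn": 0,"jaw": 0.7},
    {"delta_pos": [0.4,-13.4,6.5],"turn": 0,"jaw": 0.7}
  ]
}}

```text
clock: 34.42
tool_pos: [0.5522, 0.032, 0.0986]
eef_rot: [0.999, 0.035, -0.005, 0.001]
contact_force: [0.8, 0.2, -2.7]
opening: 0.527
```

```bash
python3 go.py .5552 .0381 .0627 4.06
python3 - <<'E'
from h import *
i=vision.snapshot("side"); up("side",i,(300,180,450,310),5,"pics/s27.png")
E
```

```text
t 34.42 tcp [0.5522 0.032  0.0986] yaw 4.01 F [ 0.8  0.2 -2.7] op 46.4 -> delta [0.37, -0.59, 3.58] turn -0.05
```

View pics/s27.png

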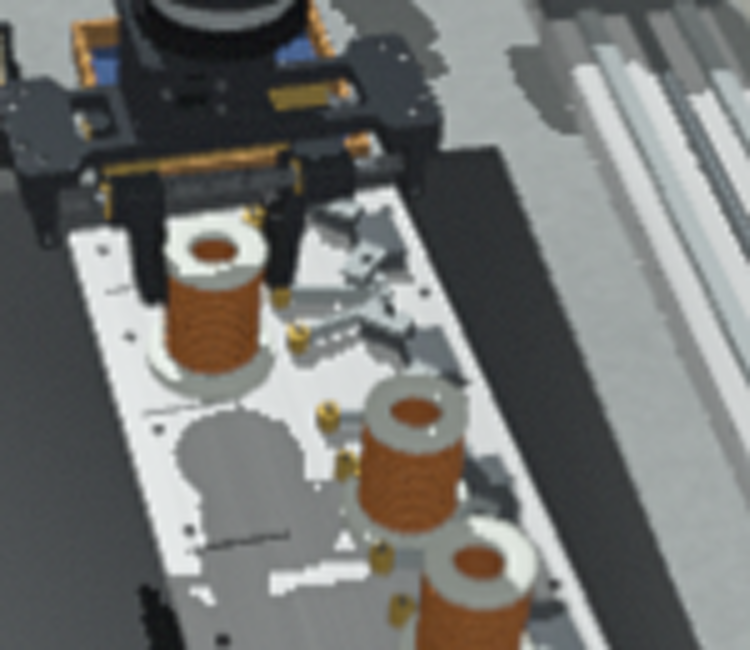

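Emit:
{"api": "send_rows", "payload": {
  "series": [
    {"delta_pos": [0.3,-0.4,0.8],"turn": 0,"jaw": 0.7},
    {"delta_pos": [0.35,-0.6,2],"turn": 0,"jaw": 0.7},
    {"delta_pos": [0.35,-0.6,3],"turn": 0,"jaw": 0.7},
    {"delta_pos": [0.35,-0.6,3.4],"turn": 0,"jaw": 0.7},
    {"delta_pos": [0.35,-0.6,3.4],"turn": 0,"jaw": 0.7},
    {"delta_pos": [0.35,-0.6,3.4],"turn": 0,"jaw": 0.7}
  ]
}}

```text
clock: 34.97
tool_pos: [0.5563, 0.0384, 0.0655]
eef_rot: [0.999, 0.035, -0.003, 0.001]
contact_force: [-0.9, -0.9, -4.0]
opening: 0.527
```

Emit:
{"api": "send_rows", "payload": {
  "series": [
    {"delta_pos": [0,0,0.1],"turn": 0,"jaw": 0.7},
    {"delta_pos": [0,0,0.2],"turn": 0,"jaw": 0.7},
    {"delta_pos": [0,0,0.2],"turn": 0,"jaw": 0.7}
  ]
}}

```text
clock: 35.22
tool_pos: [0.5568, 0.0385, 0.064]
eef_rot: [0.999, 0.035, -0.002, 0.0]
contact_force: [0.9, 0.4, -3.6]
opening: 0.526
```

```bash
python3 go.py .5552 .0381 .0627 4.06
```

```text
t 35.22 tcp [0.5568 0.0385 0.064 ] yaw 3.98 F [ 0.9  0.4 -3.6] op 46.3 -> delta [-0.16, 0.03, 0.13] turn -0.08
```

Emit:
{"api": "send_rows", "payload": {
  "series": [
    {"delta_pos": [0,0,0.1],"turn": 0,"jaw": 0.7},
    {"delta_pos": [0,0,0.15],"turn": 0,"jaw": 0.7},
    {"delta_pos": [0,0,0.15],"turn": 0,"jaw": 0.7}
  ]
}}

```text
clock: 35.47
tool_pos: [0.5568, 0.0386, 0.0626]
eef_rot: [0.999, 0.035, -0.002, 0.0]
contact_force: [0.2, -0.7, -0.9]
opening: 0.53
```

Emit:
{"api": "send_rows", "payload": {
  "series": [
    {"delta_pos": [0,0,0.05],"turn": 0,"jaw": 0.7},
    {"delta_pos": [0,0,0.1],"turn": 0,"jaw": 0.7},
    {"delta_pos": [0,0,0.1],"turn": 0,"jaw": 0.7}
  ]
}}

```text
clock: 35.72
tool_pos: [0.5567, 0.0386, 0.0625]
eef_rot: [0.999, 0.035, -0.002, 0.001]
contact_force: [-3.1, -2.1, 8.8]
opening: 0.529
```

Standing on the plate. Regrip here to square it up (open slightly, close again).

Emit:
{"api": "send_rows", "payload": {
  "series": [
    {"delta_pos": [0,0,-0.05],"turn": 0,"jaw": 0.4},
    {"delta_pos": [0,0,-0.05],"turn": 0,"jaw": 0.35},
    {"delta_pos": [0,0,-0.05],"turn": 0,"jaw": 0.35},
    {"delta_pos": [0,0,0.1],"turn": 0,"jaw": 0.42},
    {"delta_pos": [0,0,0.1],"turn": 0,"jaw": 0.5},
    {"delta_pos": [0,0,0.1],"turn": 0,"jaw": 0.6},
    {"delta_pos": [0,0,0.1],"turn": 0,"jaw": 0.7},
    {"delta_pos": [0,0,0.1],"turn": 0,"jaw": 0.7}
  ],
  "force": 50
}}

```text
clock: 36.38
tool_pos: [0.5565, 0.0385, 0.0601]
eef_rot: [0.999, 0.035, -0.003, 0.0]
contact_force: [0.7, -0.0, -2.8]
opening: 0.525
```

```bash
python3 go.py .6251 .0431 .0606 4.06
python3 - <<'E'
from h import *
i=vision.snapshot("side"); up("side",i,(300,180,450,310),5,"pics/s28.png")
E
```

```text
t 36.38 tcp [0.5565 0.0385 0.0601] yaw 4.0 F [ 0.7 -0.  -2.8] op 46.2 -> delta [6.88, 0.02, -0.09] turn -0.06
```

View pics/s28.png

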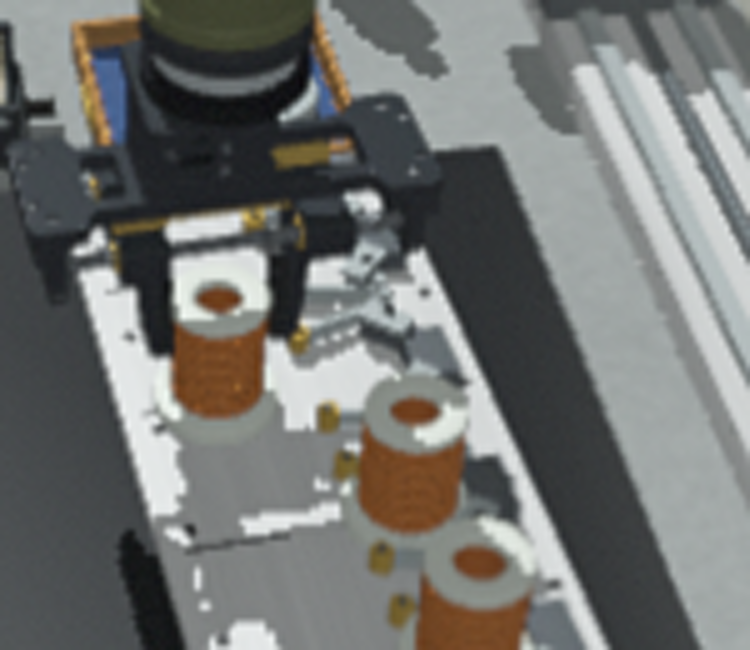

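Emit:
{"api": "send_rows", "payload": {
  "series": [
    {"delta_pos": [0,0,0.06],"turn": 0,"jaw": 0.7},
    {"delta_pos": [0,0,0.06],"turn": 0,"jaw": 0.7},
    {"delta_pos": [0,0,0.06],"turn": 0,"jaw": 0.7}
  ]
}}

```text
clock: 36.68
tool_pos: [0.5564, 0.0385, 0.06]
eef_rot: [0.999, 0.035, -0.003, 0.001]
contact_force: [-1.9, -0.7, 3.5]
opening: 0.526
```

Standing with light contact. Push in.

Emit:
{"api": "send_rows", "payload": {
  "series": [
    {"delta_pos": [0.3,0,-0.04],"turn": 0,"jaw": 0.7},
    {"delta_pos": [0.7,0,-0.04],"turn": 0,"jaw": 0.7},
    {"delta_pos": [1.1,0,-0.04],"turn": 0,"jaw": 0.7},
    {"delta_pos": [1.5,0,-0.04],"turn": 0,"jaw": 0.7},
    {"delta_pos": [1.9,0,-0.04],"turn": 0,"jaw": 0.7},
    {"delta_pos": [2.3,0,-0.04],"turn": 0,"jaw": 0.7},
    {"delta_pos": [2.6,0,-0.04],"turn": 0,"jaw": 0.7}
  ]
}}

```text
clock: 37.27
tool_pos: [0.5816, 0.0402, 0.0601]
eef_rot: [0.999, 0.035, -0.004, 0.001]
contact_force: [-10.2, -1.3, 12.3]
opening: 0.529
```

Emit:
{"api": "send_rows", "payload": {
  "series": [
    {"delta_pos": [0.4,0,-0.03],"turn": 0,"jaw": 0.7},
    {"delta_pos": [0.8,0,-0.05],"turn": 0,"jaw": 0.7},
    {"delta_pos": [1.2,0,-0.05],"turn": 0,"jaw": 0.7},
    {"delta_pos": [1.6,0,-0.05],"turn": 0,"jaw": 0.7}
  ]
}}

```text
clock: 37.6
tool_pos: [0.592, 0.0408, 0.0603]
eef_rot: [0.999, 0.035, -0.009, 0.002]
contact_force: [-11.2, -0.6, 11.4]
opening: 0.524
```

```bash
python3 go.py .6251 .0431 .0600 4.06
```

```text
t 37.6 tcp [0.592  0.0408 0.0603] yaw 4.04 F [-11.2  -0.6  11.4] op 46.1 -> delta [3.32, 0.0, -0.02] turn -0.02
```

Emit:
{"api": "send_rows", "payload": {
  "series": [
    {"delta_pos": [0.4,0,-0.02],"turn": 0,"jaw": 0.7},
    {"delta_pos": [0.8,0,-0.02],"turn": 0,"jaw": 0.7},
    {"delta_pos": [1.2,0,-0.02],"turn": 0,"jaw": 0.7},
    {"delta_pos": [1.6,0,-0.02],"turn": 0,"jaw": 0.7}
  ]
}}

```text
clock: 37.93
tool_pos: [0.615, 0.0425, 0.0603]
eef_rot: [0.999, 0.035, -0.002, 0.0]
contact_force: [0.2, -0.7, -1.3]
opening: 0.522
```

Emit:
{"api": "send_rows", "payload": {
  "series": [
    {"delta_pos": [0.4,0,0],"turn": 0,"jaw": 0.7},
    {"delta_pos": [0.8,0,0],"turn": 0,"jaw": 0.7},
    {"delta_pos": [0.8,0,0],"turn": 0,"jaw": 0.7}
  ]
}}

```text
clock: 38.18
tool_pos: [0.6248, 0.0436, 0.0605]
eef_rot: [0.999, 0.035, -0.001, -0.0]
contact_force: [3.6, 0.5, -4.6]
opening: 0.526
```

```bash
python3 go.py .6251 .0431 .0600 4.06
```

```text
t 38.18 tcp [0.6248 0.0436 0.0605] yaw 3.96 F [ 3.6  0.5 -4.6] op 46.3 -> delta [0.02, 0.05, 0.05] turn -0.1
```

Emit:
{"api": "send_rows", "payload": {
  "series": [
    {"delta_pos": [0.1,0.03,0.08],"turn": 0,"jaw": 0.7},
    {"delta_pos": [0.2,0.03,0.08],"turn": 0,"jaw": 0.7},
    {"delta_pos": [0.2,0.03,0.08],"turn": 0,"jaw": 0.7}
  ]
}}

```text
clock: 38.43
tool_pos: [0.625, 0.0435, 0.0601]
eef_rot: [0.999, 0.035, -0.002, 0.0]
contact_force: [2.4, 0.6, 0.5]
opening: 0.523
```

Emit:
{"api": "send_rows", "payload": {
  "series": [
    {"delta_pos": [0.1,0,0.03],"turn": 0,"jaw": 0.7},
    {"delta_pos": [0.2,0,0.03],"turn": 0,"jaw": 0.7},
    {"delta_pos": [0.2,0,0.03],"turn": 0,"jaw": 0.7}
  ]
}}

```text
clock: 38.68
tool_pos: [0.6251, 0.0435, 0.0601]
eef_rot: [0.999, 0.035, -0.004, 0.001]
contact_force: [-2.0, 1.1, 7.0]
opening: 0.528
```

Emit:
{"api": "send_rows", "payload": {
  "series": [
    {"delta_pos": [0.1,0,0],"turn": 0,"jaw": 0.7},
    {"delta_pos": [0.2,0,0],"turn": 0,"jaw": 0.7},
    {"delta_pos": [0.2,0,0],"turn": 0,"jaw": 0.7}
  ]
}}

```text
clock: 38.93
tool_pos: [0.6252, 0.0435, 0.0601]
eef_rot: [0.999, 0.035, -0.005, 0.001]
contact_force: [-5.7, -0.2, 11.5]
opening: 0.525
```

At the stop. Release and rise.

Emit:
{"api": "send_rows", "payload": {
  "series": [
    {"delta_pos": [0.05,0,-0.05],"turn": 0,"jaw": 0.7},
    {"delta_pos": [0,0,-0.05],"turn": 0,"jaw": 0.4},
    {"delta_pos": [-0.1,0,-0.05],"turn": 0,"jaw": 0.28},
    {"delta_pos": [-0.2,0,-0.05],"turn": 0,"jaw": 0.22},
    {"delta_pos": [-0.2,0,-0.05],"turn": 0,"jaw": 0.22}
  ]
}}

```text
clock: 39.35
tool_pos: [0.6261, 0.0427, 0.0597]
eef_rot: [0.999, 0.035, -0.003, 0.001]
contact_force: [0.1, 0.2, 0.1]
opening: 0.776
```

Emit:
{"api": "send_rows", "payload": {
  "series": [
    {"delta_pos": [-0.1,0,-1],"turn": 0,"jaw": 0.2},
    {"delta_pos": [-0.1,0,-3],"turn": 0,"jaw": 0.2},
    {"delta_pos": [-0.1,0,-6],"turn": 0,"jaw": 0.2},
    {"delta_pos": [-0.1,0,-9],"turn": 0,"jaw": 0.2},
    {"delta_pos": [-0.1,0,-10],"turn": 0,"jaw": 0.2}
  ]
}}

```text
clock: 39.77
tool_pos: [0.6284, 0.0441, 0.1648]
eef_rot: [0.999, 0.035, 0.001, -0.0]
contact_force: [1.5, 0.3, 0.0]
opening: 0.802
```

Emit:
{"api": "send_rows", "payload": {
  "series": [
    {"delta_pos": [-3,0,-1],"turn": 0,"jaw": 0.5},
    {"delta_pos": [-6,0,-2],"turn": 0,"jaw": 1},
    {"delta_pos": [-10,0,-3],"turn": 0,"jaw": 1},
    {"delta_pos": [-14,0,-3],"turn": 0,"jaw": 1},
    {"delta_pos": [-17,0,-3],"turn": 0,"jaw": 1},
    {"delta_pos": [-19,-1,-3],"turn": 0,"jaw": 1},
    {"delta_pos": [-20,-2,-3],"turn": 0,"jaw": 1},
    {"delta_pos": [-20,-3,-3],"turn": 0,"jaw": 1}
  ]
}}

```text
clock: 40.43
tool_pos: [0.4218, 0.0585, 0.1912]
eef_rot: [0.999, 0.035, -0.004, 0.001]
contact_force: [-1.0, 0.7, -0.5]
opening: 0.216
```

```bash
python3 go.py .39 .335 .15 4.06
python3 - <<'E'
from h import *
i=vision.snapshot("side"); up("side",i,(300,205,450,350),5,"pics/s29.png"); up("side",i,(215,130,395,270),4,"pics/s29b.png")
i=vision.snapshot("top"); up("top",i,(190,145,440,320),3.2,"pics/t29.png")
E
```

```text
t 40.43 tcp [0.4218 0.0585 0.1912] yaw 4.01 F [-1.   0.7 -0.5] op 19.0 -> delta [-1.2, -27.81, 4.06] turn -0.05
```

View pics/s29.png

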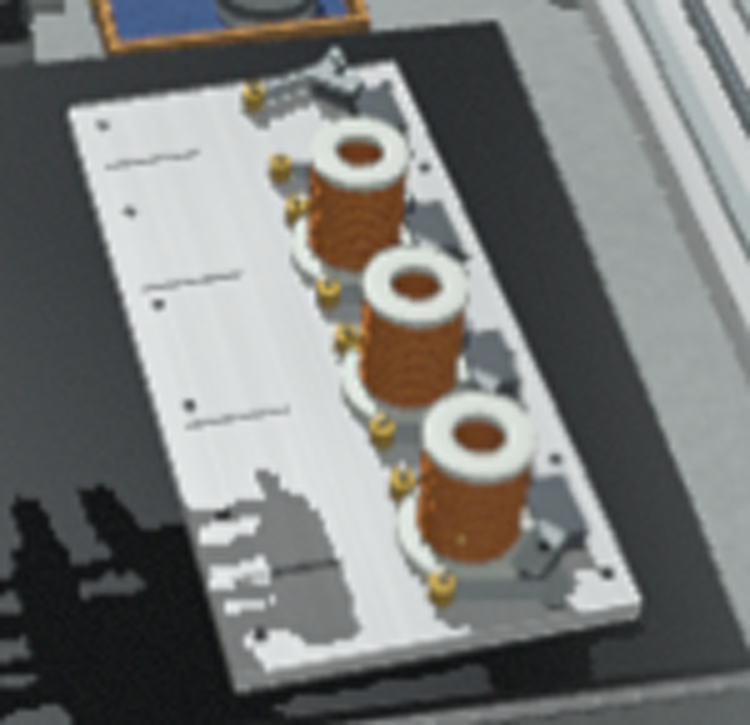

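View pics/s29b.png

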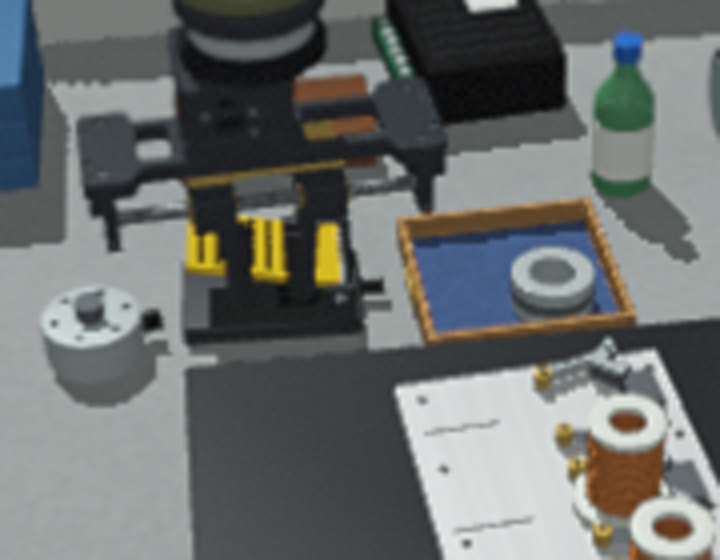

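View pics/t29.png

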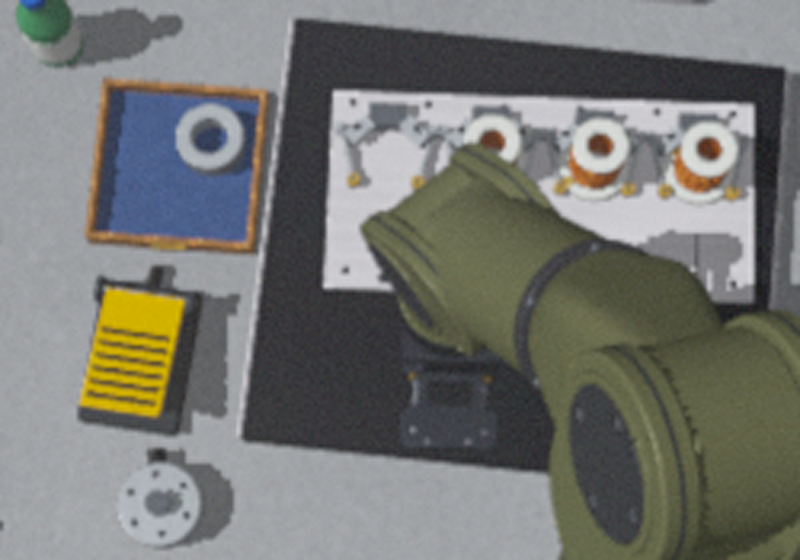

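Run:
```python
from h import *
from fit import px
t=px((190,145),3.2,[(210,138)]); s=px((215,130),4,[(552,268)])
print("ring",onz("top",t,.036),onz("side",s,.036),tri(s[0],t[0]))
c,sn=np.cos(.0361),np.sin(.0361); d=onz("top",t,.036)[0][:2]-[.6033,.3222]; print("in case frame",c*d[0]+sn*d[1],-sn*d[0]+c*d[1])
for nst,a,b in [((.6251,.0431),(359,152),None),((.6316,-.0487),(415,285),(600,145)),((.6381,-.1405),(478,435),(708,149))]:
    s=px((300,205),5,[a]); print(nst,onz("side",s,.112).round(4), onz("top",px((190,145),3.2,[b]),.112).round(4) if b else "")
# treadle
im=cv2.imread("pics/top_raw.png")
C=[(98,450),(132,298),(233,310),(203,462)]
p=px((190,160),4,C)
for q,z in zip(p,(.063,.044,.044,.063)): print(onz("top",[q],z).round(4))
```

```text
ring [[0.62713214 0.29419821 0.036     ]] [[0.62872621 0.29988865 0.036     ]] [0.62665317 0.29357307 0.0405367 ]
in case frame 0.022805971541610046 -0.02884369560577178
(0.6251, 0.0431) [[0.6258 0.0438 0.112 ]] 
(0.6316, -0.0487) [[ 0.6321 -0.0481  0.112 ]] [[ 0.6334 -0.0481  0.112 ]]
(0.6381, -0.1405) [[ 0.6384 -0.1398  0.112 ]] [[ 0.6395 -0.1397  0.112 ]]
[[0.3693 0.3705 0.063 ]]
[[0.4808 0.3663 0.044 ]]
[[0.4798 0.295  0.044 ]]
[[0.3686 0.2984 0.063 ]]
```

Emit:
{"api": "send_rows", "payload": {
  "series": [
    {"delta_pos": [-0.3,-4,0],"turn": 0,"jaw": 1},
    {"delta_pos": [-0.5,-8,0],"turn": 0,"jaw": 1},
    {"delta_pos": [-0.6,-12,0],"turn": 0,"jaw": 1},
    {"delta_pos": [-0.7,-16,0],"turn": 0,"jaw": 1},
    {"delta_pos": [-0.7,-20,0],"turn": 0,"jaw": 1},
    {"delta_pos": [-0.7,-24,1],"turn": 0,"jaw": 1},
    {"delta_pos": [-0.7,-27,3],"turn": 0,"jaw": 1},
    {"delta_pos": [-0.7,-27,5],"turn": 0,"jaw": 1}
  ]
}}

```text
clock: 41.2
tool_pos: [0.3988, 0.3385, 0.141]
eef_rot: [0.999, 0.038, -0.001, -0.005]
contact_force: [0.0, 0.5, 0.0]
opening: 0.005
```

Emit:
{"api": "send_rows", "payload": {
  "series": [
    {"delta_pos": [0,0,0],"turn": 0,"jaw": 1},
    {"delta_pos": [0,0,0],"turn": 0,"jaw": 1},
    {"delta_pos": [0,0,0],"turn": 0,"jaw": 1}
  ]
}}

```text
clock: 41.45
tool_pos: [0.3996, 0.327, 0.1412]
eef_rot: [0.999, 0.034, -0.002, 0.001]
contact_force: [0.4, 0.4, 0.4]
opening: 0.005
```

```bash
python3 go.py .395 .334 .055 4.06
python3 - <<'E'
from h import *
i=vision.snapshot("side"); up("side",i,(215,120,395,270),4,"pics/s30.png")
E
```

```text
t 41.45 tcp [0.3996 0.327  0.1412] yaw 3.87 F [0.4 0.4 0.4] op 0.4 -> delta [-0.38, -0.74, 8.62] turn -0.19
```

View pics/s30.png

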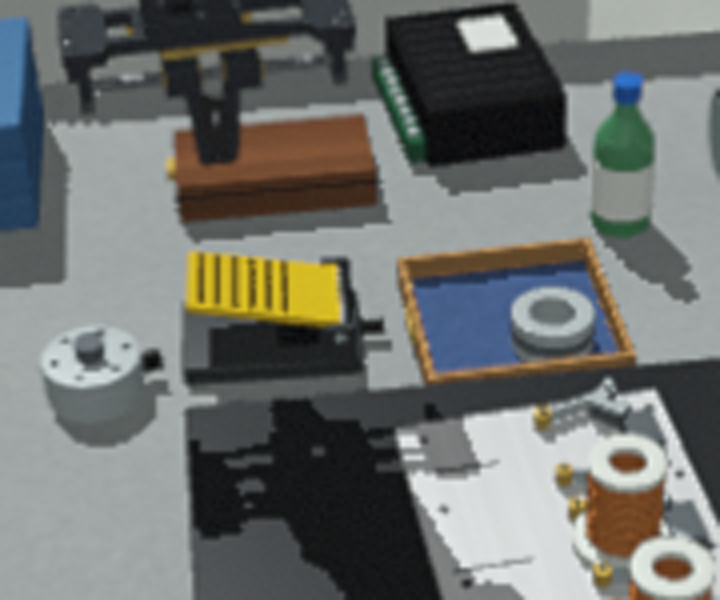

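Emit:
{"api": "send_rows", "payload": {
  "series": [
    {"delta_pos": [-0.4,-0.7,1.5],"turn": 0,"jaw": 1},
    {"delta_pos": [-0.4,-0.7,4],"turn": 0,"jaw": 1},
    {"delta_pos": [-0.4,-0.7,6.5],"turn": 0,"jaw": 1},
    {"delta_pos": [-0.4,-0.7,8],"turn": 0,"jaw": 1},
    {"delta_pos": [-0.4,-0.7,8],"turn": 0,"jaw": 1},
    {"delta_pos": [-0.4,-0.7,8],"turn": 0,"jaw": 1}
  ]
}}

```text
clock: 42.0
tool_pos: [0.3943, 0.334, 0.0614]
eef_rot: [0.999, 0.034, -0.002, 0.001]
contact_force: [-0.1, 0.6, 0.4]
opening: 0.008
```

```bash
python3 go.py .395 .334 .043 4.06
python3 - <<'E'
from h import *
i=vision.snapshot("side"); up("side",i,(235,140,355,240),6,"pics/s31.png")
E
```

```text
t 42.0 tcp [0.3943 0.334  0.0614] yaw 3.91 F [-0.1  0.6  0.4] op 0.7 -> delta [0.07, 0.0, 1.84] turn -0.15
```

View pics/s31.png

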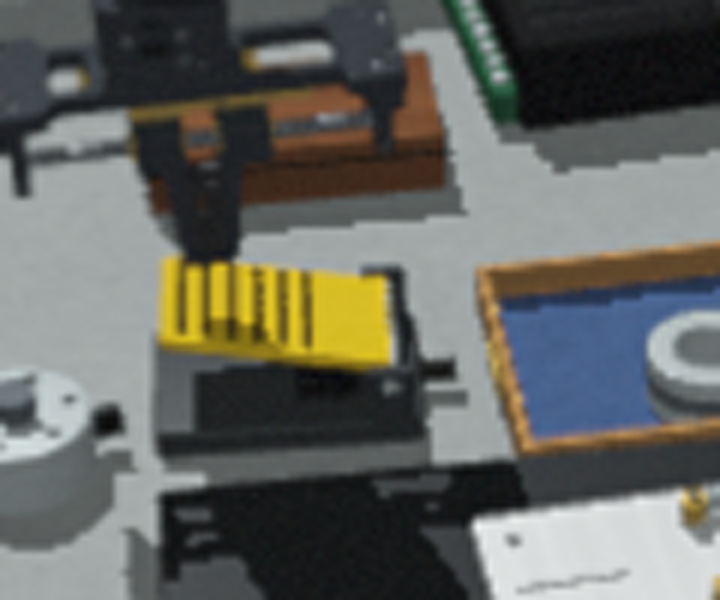

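Emit:
{"api": "send_rows", "payload": {
  "series": [
    {"delta_pos": [0.05,0,0.5],"turn": 0,"jaw": 1},
    {"delta_pos": [0.05,0,1],"turn": 0,"jaw": 1},
    {"delta_pos": [0.05,0,1.4],"turn": 0,"jaw": 1},
    {"delta_pos": [0.05,0,1.8],"turn": 0,"jaw": 1},
    {"delta_pos": [0.05,0,2.2],"turn": 0,"jaw": 1}
  ]
}}

```text
clock: 42.47
tool_pos: [0.394, 0.3347, 0.0386]
eef_rot: [0.999, 0.035, -0.002, 0.0]
contact_force: [-0.5, 0.2, -0.3]
opening: 0.006
```

Emit:
{"api": "send_rows", "payload": {
  "series": [
    {"delta_pos": [0,0,0.3],"turn": 0,"jaw": 1},
    {"delta_pos": [0,0,0.6],"turn": 0,"jaw": 1},
    {"delta_pos": [0,0,0.9],"turn": 0,"jaw": 1}
  ]
}}

```text
clock: 42.72
tool_pos: [0.3928, 0.3347, 0.0297]
eef_rot: [0.999, 0.035, -0.003, 0.001]
contact_force: [-3.8, 0.1, 5.8]
opening: 0.002
```

Emit:
{"api": "send_rows", "payload": {
  "series": [
    {"delta_pos": [0.05,0,0.3],"turn": 0,"jaw": 1},
    {"delta_pos": [0.05,0,0.6],"turn": 0,"jaw": 1},
    {"delta_pos": [0.05,0,0.8],"turn": 0,"jaw": 1}
  ]
}}

```text
clock: 42.97
tool_pos: [0.3921, 0.3349, 0.0218]
eef_rot: [0.999, 0.036, -0.004, 0.001]
contact_force: [-5.1, -0.3, 9.3]
opening: 0.0
```

Emit:
{"api": "send_rows", "payload": {
  "series": [
    {"delta_pos": [0,0,0.2],"turn": 0,"jaw": 1},
    {"delta_pos": [0,0,0.4],"turn": 0,"jaw": 1},
    {"delta_pos": [0,0,0.4],"turn": 0,"jaw": 1}
  ]
}}

```text
clock: 43.22
tool_pos: [0.3916, 0.3349, 0.0179]
eef_rot: [0.999, 0.036, -0.004, 0.001]
contact_force: [-5.5, -0.8, 10.4]
opening: 0.007
```

Emit:
{"api": "send_rows", "payload": {
  "series": [
    {"delta_pos": [0,0,0.15],"turn": 0,"jaw": 1},
    {"delta_pos": [0,0,0.3],"turn": 0,"jaw": 1},
    {"delta_pos": [0,0,0.4],"turn": 0,"jaw": 1},
    {"delta_pos": [0,0,0.4],"turn": 0,"jaw": 1}
  ]
}}

```text
clock: 43.55
tool_pos: [0.3917, 0.335, 0.0168]
eef_rot: [0.999, 0.036, -0.003, 0.0]
contact_force: [-10.3, -4.0, 37.8]
opening: 0.005
```

```bash
python3 go.py .395 .334 .015 4.06
python3 - <<'E'
from h import *
print(r.get_state()["q"])
i=vision.snapshot("side"); up("side",i,(235,140,355,240),6,"pics/s32.png")
E
```

```text
t 43.55 tcp [0.3917 0.335  0.0168] yaw 4.15 F [-10.3  -4.   37.8] op 0.5 -> delta [0.33, 0.12, 0.18] turn 0.09
[-0.64111232  0.88919108 -0.25458549  2.01718427  0.6579429   0.31960666
 -1.36517897]
```

View pics/s32.png

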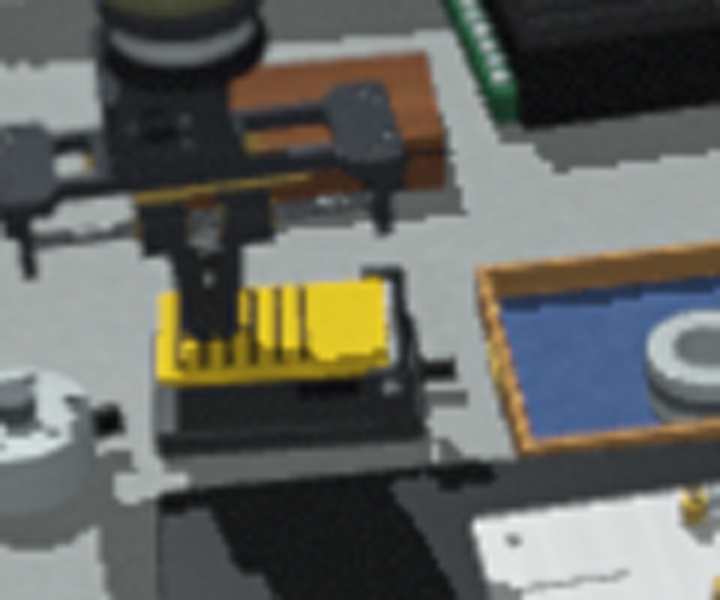

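Emit:
{"api": "send_rows", "payload": {
  "series": [
    {"delta_pos": [0,0,-0.15],"turn": 0,"jaw": 1},
    {"delta_pos": [0,0,-0.15],"turn": 0,"jaw": 1},
    {"delta_pos": [0,0,-0.15],"turn": 0,"jaw": 1},
    {"delta_pos": [0,0,-0.15],"turn": 0,"jaw": 1},
    {"delta_pos": [0,0,-0.15],"turn": 0,"jaw": 1}
  ]
}}

```text
clock: 44.02
tool_pos: [0.3916, 0.3349, 0.017]
eef_rot: [0.999, 0.036, -0.003, 0.0]
contact_force: [-8.5, -3.0, 23.8]
opening: 0.004
```

Emit:
{"api": "send_rows", "payload": {
  "series": [
    {"delta_pos": [0,0,0],"turn": 0,"jaw": 1},
    {"delta_pos": [0,0,0],"turn": 0,"jaw": 1},
    {"delta_pos": [0,0,0],"turn": 0,"jaw": 1},
    {"delta_pos": [0,0,0],"turn": 0,"jaw": 1},
    {"delta_pos": [0,0,0],"turn": 0,"jaw": 1}
  ]
}}

```text
clock: 44.43
tool_pos: [0.3917, 0.3349, 0.017]
eef_rot: [0.999, 0.036, -0.003, 0.0]
contact_force: [-9.0, -3.4, 24.5]
opening: 0.004
```

Emit:
{"api": "send_rows", "payload": {
  "series": [
    {"delta_pos": [0,0,-0.6],"turn": 0,"jaw": 1},
    {"delta_pos": [0,0,-1.5],"turn": 0,"jaw": 1},
    {"delta_pos": [0,0,-3],"turn": 0,"jaw": 1},
    {"delta_pos": [0,0,-5],"turn": 0,"jaw": 1},
    {"delta_pos": [0,0,-8],"turn": 0,"jaw": 1},
    {"delta_pos": [0,0,-12],"turn": 0,"jaw": 1},
    {"delta_pos": [0,0,-15],"turn": 0,"jaw": 1},
    {"delta_pos": [0,0,-16],"turn": 0,"jaw": 1}
  ]
}}

```text
clock: 45.1
tool_pos: [0.3966, 0.3368, 0.1792]
eef_rot: [0.999, 0.035, -0.0, -0.002]
contact_force: [0.4, 0.5, 0.2]
opening: 0.008
```

Emit:
{"api": "send_rows", "payload": {
  "series": [
    {"delta_pos": [0,0,0],"turn": 0,"jaw": 1},
    {"delta_pos": [0,0,0],"turn": 0,"jaw": 1},
    {"delta_pos": [0,0,0],"turn": 0,"jaw": 1},
    {"delta_pos": [0,0,0],"turn": 0,"jaw": 1}
  ]
}}

```text
clock: 45.43
tool_pos: [0.3943, 0.3338, 0.1735]
eef_rot: [0.999, 0.035, -0.004, 0.002]
contact_force: [-0.6, 0.1, 0.1]
opening: 0.006
```

```bash
python3 go.py .395 .334 .15 4.06
python3 - <<'E'
from h import *
i=vision.snapshot("side"); cv2.imwrite("pics/s33.png",i); up("side",i,(215,120,395,270),4,"pics/s33b.png"); up("side",i,(300,205,450,350),5,"pics/s33c.png")
i=vision.snapshot("top"); cv2.imwrite("pics/t33.png",i)
E
```

```text
t 45.43 tcp [0.3943 0.3338 0.1735] yaw 4.01 F [-0.6  0.1  0.1] op 0.5 -> delta [0.09, -0.02, 2.35] turn -0.05
```

View pics/s33.png

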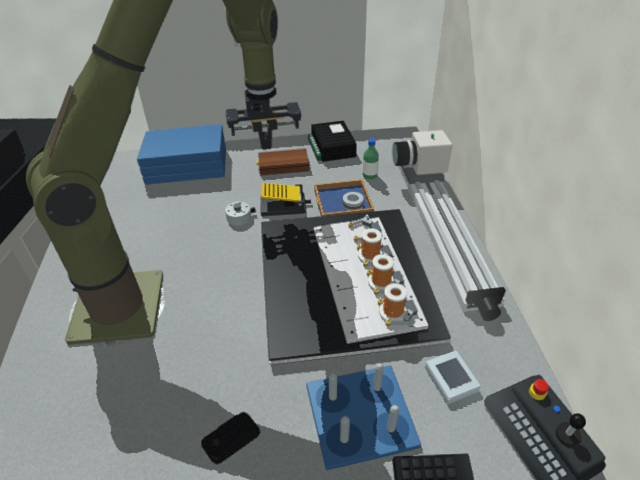

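View pics/s33b.png

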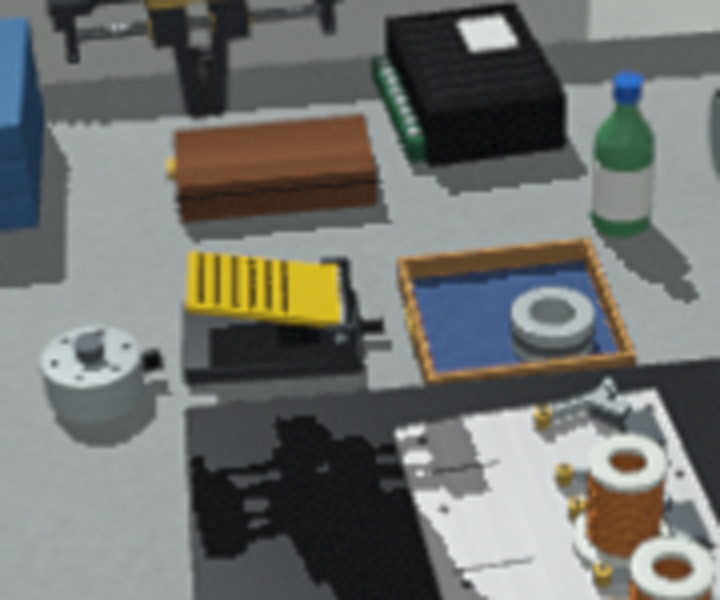

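View pics/s33c.png

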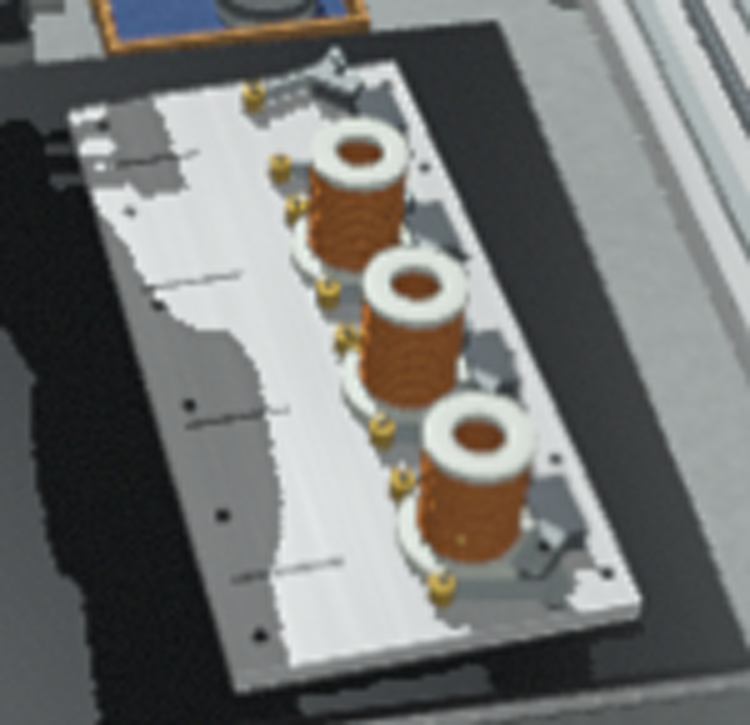

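View pics/t33.png

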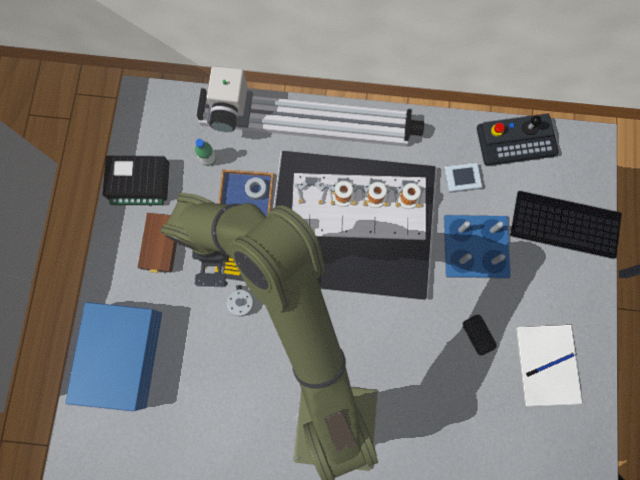

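```bash
python3 -c "
from plant import order
print(order.finish_job())"
```

```text
the job is handed in; nothing more can be done
None
```

The ring is back in its case, all three coils present are seated in nests, and the treadle was pressed last. I handed the job in at about 45 s on the robot's clock.

- **Ring:** I set it down flat at the centre of the case. While the arm was elsewhere it was knocked about 3–4 cm towards one corner. The last pictures show it still lying in the case, clear of the walls, so I left it there. Its height check was about 4 mm high, which is within what these cameras can tell.
- **Coils:** They are in nests 4, 3 and 2; the fourth post was empty from the start. Each one passed the rollers, with a force peak and then a pull inwards, and was pushed until it met the V stop. The stop was felt within 0.5 mm of the computed nest points. In the pictures taken after release, the coils are within about 1.5 mm of those points and the rollers have closed behind them.
- **Treadle:** It was held at its stop for about 1.1 s and came up again. The force was about 38 N for a moment on reaching the stop; I eased it to about 24 N for the rest of the hold.
- **Other things on the bench:** They look unmoved in the last pictures.

**Disagreements found:**
- The reported tool height did not fit the fingertip distance given. The tips really sat about 28 mm higher than stated, and I worked with that offset throughout.
- The two cameras disagreed by 3–5 mm at first. I corrected their poses using the fixture, rack and case.

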